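Lay the ceramic centrepieces on their mosaic plaques

ROBOT

A 6-joint arm with a two-finger parallel gripper is mounted at the origin on the work surface. World frame = base frame: x ahead of the robot, y to its left, z up, the work surface at z = 0. Lengths are in m, angles in rad, forces in N, time in s.
With the tool pointing down it reaches from about 0.25 to 0.725 m from the base axis. Payload 4 kg.
Tool frame: the origin (TCP) lies at the very end of the fingers, on their centre line; the grasp point (between the pads) lies 19 mm behind it (bot.pinch_z is the distance from the TCP to the grasp point, in m); z points along the fingers, x is the direction in which the jaws open and shut, and the axes are right-handed (so a half turn about z gives the same grasp; the last joint's range is limited). The gripper opens to 85 mm and grips with 20 to 120 N. Pads are 22 mm wide; open, the fingers measure 114 mm over their backs; the gripper's body (76 mm by 85 mm) begins 54 mm behind the grasp point. The pads swing forward as they close: fully open they stand 13 mm farther back than shut.
Start: joints at [-1.114, 0.241, 0.005, 1.335, 0, 1.571], TCP at [0.221, -0.449, 0.231] pointing down, gripper open.
Joint ranges: [-2.72, 2.72], [-1.05, 1.87], [-1.09, 1.28], [-1.99, 2.15], [-1.42, 1.44], [-3.14, 3.14]. Speed limits (rad/s): [2.79, 2.79, 3.14, 3.14, 3.14, 3.14].

INTERFACE

Orientations are given as a unit quaternion [x, y, z, w].
In Python, from workcell import bot gives the robot as it stands. The module is installed in compiled form; this text tells all that it offers.
- The arm moves only by the shell command python3 -m inch 'ROWS'. ROWS is JSON, a list of rows, each a list of 7 numbers: the shift along the tool's x, y, z scaled (see below), then the turn, a rotation vector about the tool's x, y, z scaled (see below), then the gripper command: -1 is fully open, 1 is shut, values between are in proportion. In form: [[x, y, z, wx, wy, wz, gripper], ...]. A call has exactly 8 rows; each row shifts and turns the commanded pose from where the row before left it, along the tool's axes as they then stand; what a row does not reach is not made up. The controller multiplies each number of a shift by 2.5 cm and each number of a turn by 180 degrees. A row lasts 1/10 s, in which the tool goes at most 50 mm and 8.59 degrees, less where a joint would pass 70% of its speed; a pose out of reach is approached as far as the arm can. A call with a number of a shift or a turn outside -1 to 1 is refused whole. A call with a gripper value outside its range is refused whole. The fingers move at their own pace and stop on an object; the grip force is fixed at half the most. Time passes only in rows, so rows that do not move let the fingers close, or fill a call up. It gives the time, the measured TCP pose, the force and the opening at its end, in the units of the state.
- bot.get_obs(): the state, without advancing time (a new reading comes with each control period).
- bot.camera(name): name is "scene" or "top" or "wrist"; returns (picture, depth): 384x512x3 uint8, blue, green, red; 384x512 float32, m along the optical axis (not along the pixel's ray), 0 where there is no reading.
- bot.get_calibration(name): a dict with "vfov" (degrees; the focal length in pixels is half the picture's height over the tangent of half this angle, whatever the lens; pixels are square), "cx", "cy" (the principal point, pixels), "dist_coeffs" ([k1, k2, p1, p2, k3] as OpenCV has them; the pictures are not rectified), "R" (3x3) and "t" (3): a world point X has camera coordinates R X + t. Camera axes: x right, y down, z forward; pixel columns grow to the right and rows downward; lengths in m; the calibration is good to about 2 mm. A picture is of the moment at which its call begins: read the wrist's pose just before it. get_calibration takes no time and is no camera call; for the wrist camera it gives the pose at the moment of the call.
- bot.job_done(): hands the job in, once; it reports no verdict.
The state is a dict: "clock": time; "joint_pos": joint angles; "joint_vel": joint speeds; "tau": joint torques, N m; "eef_pos": TCP position; "tool_rot": TCP orientation; "ft_force": force on the tool from outside, world axes, zero at the start; "ft_torque": the same for the moment, N m; "grip_width": finger opening in m.
Only numpy, scipy, OpenCV 4.12 (cv2) and the standard library are available. Lean on these libraries where they do the work, as an engineer would, in place of code of your own. Each camera call takes 0.05 s, during which the arm holds its last target.

TASK

Lay each glazed ceramic piece - fish, leaf, drop and flower - on the plaque that has its outline drawn on it: flat, glazed side up, inside the outline and pointing the way the outline points (the round flower may be turned any way). Set the pieces down gently, as the ceramic chips if it is dropped or knocked, and leave the tub of adhesive and the roll of tape where they are.

Things in the scene. Friction and masses are not known exactly. Their poses are not given: they have to be found in the camera images.
- fish: Coral-red ceramic fish, oval body 68 x 42 mm and forked tail, dark eye. 12 mm thick, about 70 g, loose, lying flat on the table, glazed side up. Origin: on the underside, under the body's middle, 42 mm wide across y, the place to grip it; z up out of the glaze. x points from tail to nose: nose at x = +34 mm, tail ends at -50 mm.
- leaf: Green ceramic leaf, 90 x 38 mm, pointed tip, short stem, pale veins. 12 mm thick, about 55 g, loose, lying flat on the table, glazed side up. Origin: on the underside, under the widest place, 38 mm across y, the place to grip it; z up out of the glaze. x points from stem to tip: tip at x = +46 mm, stem end at -44 mm.
- drop: Blue ceramic water drop, 70 x 44 mm, round with one pointed end; pale arc on the round part. 12 mm thick, about 55 g, loose, lying flat on the table, glazed side up. Origin: on the underside, under the centre of the round part, 44 mm across y, the place to grip it; z up out of the glaze. x points to the point: point at x = +48 mm, round end at -22 mm.
- flower: Amber-yellow ceramic flower, a disc 52 mm across with scalloped edge, brown middle. 12 mm thick, about 50 g, loose, lying flat on the table, glazed side up. Origin: on the underside, under the middle, 50 mm across, the place to grip it; z up out of the glaze. Round: its turn does not matter.
- fish_board: The fish's plaque: brown fibreboard 150 (x) x 110 (y) x 10 mm, immovable, turned up to 40 degrees either way. Origin: centre of its underside. Rows of pale glass tesserae 4 mm high cover its -x end (x below -45 mm). The fish's outline, dark line, shaded pale coral, 3 mm larger all round: the fish's origin belongs at x = +20 mm, y = 0, z = 10 mm, its nose towards the plaque's +x, away from the tesserae.
- leaf_board: The leaf's plaque: brown fibreboard 150 (x) x 110 (y) x 10 mm, immovable, turned up to 40 degrees either way. Origin: centre of its underside. Rows of pale glass tesserae 4 mm high cover its -x end (x below -45 mm). The leaf's outline, dark line, shaded pale green, 3 mm larger all round: the leaf's origin belongs at x = +20 mm, y = 0, z = 10 mm, its tip towards the plaque's +x, away from the tesserae.
- drop_board: The drop's plaque: brown fibreboard 150 (x) x 110 (y) x 10 mm, immovable, turned up to 40 degrees either way. Origin: centre of its underside. Rows of pale glass tesserae 4 mm high cover its -x end (x below -45 mm). The drop's outline, dark line, shaded pale blue, 3 mm larger all round: the drop's origin belongs at x = +20 mm, y = 0, z = 10 mm, its point towards the plaque's +x, away from the tesserae.
- flower_board: The flower's plaque: brown fibreboard 150 (x) x 110 (y) x 10 mm, immovable, turned up to 40 degrees either way. Origin: centre of its underside. Rows of pale glass tesserae 4 mm high cover its -x end (x below -45 mm). The flower's outline, dark line, shaded pale yellow, 3 mm larger all round: the flower's origin belongs at x = +20 mm, y = 0, z = 10 mm, at any turn.
- tub: Bystander: closed pink plastic tub of adhesive with a white lid, 65 mm across and 50 mm high, 160 g, standing loose among the ceramic pieces. Origin: centre of its underside; z up.
- tape: Bystander: roll of cream masking tape lying flat, 92 mm outside diameter, 76 mm bore, 25 mm high, 100 g, loose among the ceramic pieces. Origin: centre of its underside; z up.
Things that resemble listed ones, but are neither listed nor needed, are in the scene too. Of the things that look like the fish, take the one that is farthest to the robot's left at the start.

How it is judged:
By the outcome, as a careful person would: the job done as asked, in the order asked, and still so for the second after the job is handed in, with the robot touching nothing.
It also fails if it takes over 120 s, if anything falls off the work surface, if the arm or the gripper's body presses on something with over 40 N, if the wrist force passes 120 N, or if a joint passes its speed limit or range.

## Working session

There is one attempt and no reset: what is moved stays moved. The work goes in short steps, Python scripts to look and compute and a shell command to move; the robot and the scene stay as the last step left them, time stands still between calls to the robot, and variables do not carry over. Pictures are saved under pics/ and viewed, and the job is handed in when it is done.

```bash
mkdir -p pics; ls; python3 - <<'E'
from workcell import bot
import cv2,numpy as np
for n in ["top","scene"]:
    p,d=bot.camera(n); cv2.imwrite(f"pics/{n}0.png",p); np.savez(f"{n}0.npz",p=p,d=d)
    c=bot.get_calibration(n); print(n,c)
o=bot.get_obs(); print(o)
E
```

```text
pics
top {'vfov': 46.46440674914292, 'cx': 257.1428255361216, 'cy': 192.18065029071718, 'dist_coeffs': array([-0.10603253,  0.        ,  0.        ,  0.        ,  0.        ]), 'R': array([[ 0.01266412, -0.99960018, -0.02528052],
       [-0.982958  , -0.00780829, -0.18366438],
       [ 0.18339355,  0.02717564, -0.98266387]]), 't': array([-0.07962258,  0.45556784,  1.15406985])}
scene {'vfov': 46.43242574756303, 'cx': 251.27016939157056, 'cy': 192.3077144779298, 'dist_coeffs': array([-0.14113585,  0.        ,  0.        ,  0.        ,  0.        ]), 'R': array([[ 0.5230686 ,  0.8520747 ,  0.01918165],
       [ 0.62499783, -0.36817555, -0.68834909],
       [-0.57946263,  0.37204229, -0.72512591]]), 't': array([-0.17101062, -0.27106985,  1.59797607])}
{'clock': 0.1, 'joint_pos': array([-1.11399539e+00,  2.41339966e-01,  3.84031912e-03,  1.33517686e+00,
       -1.65443342e-05,  1.57080153e+00]), 'joint_vel': array([ 0.00098375, -0.00122209,  0.00181933, -0.00014604, -0.00066857,
        0.00046113]), 'tau': array([-5.90496074e-04, -3.73138118e+01,  2.53009772e+01,  1.08145463e-02,
       -4.33527339e-05,  4.52617826e-06]), 'eef_pos': array([ 0.22028572, -0.44822875,  0.23049369]), 'tool_rot': array([ 8.48844328e-01, -5.28642056e-01, -8.02365067e-04, -4.89944811e-04]), 'ft_force': array([ 0.07398769, -0.53704362, -0.64731049]), 'ft_torque': array([ 0.06052571,  0.02293501, -0.00264897]), 'grip_width': 0.08509657027065247}
```

View pics/top0.png

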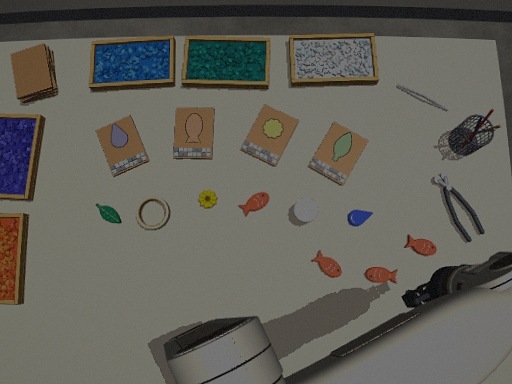

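View pics/scene0.png

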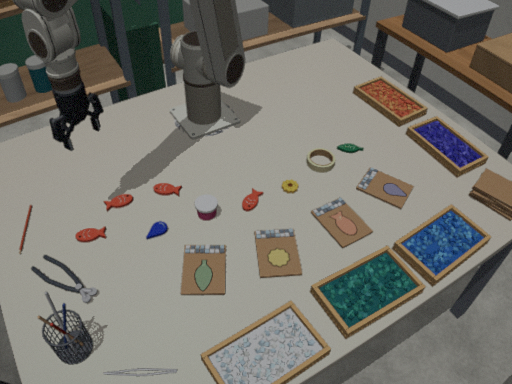

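```bash
cat > h.py <<'E'
import numpy as np,cv2
def K(c,H=384):
    f=H/2/np.tan(np.radians(c["vfov"])/2)
    return np.array([[f,0,c["cx"]],[0,f,c["cy"]],[0,0,1.]])
def p2w(c,px,z):
    u=cv2.undistortPoints(np.asarray(px,float).reshape(-1,1,2),K(c),c["dist_coeffs"]).reshape(-1,2)
    R=c["R"];C=-R.T@c["t"]
    r=np.c_[u,np.ones(len(u))]@R
    return C+r*((z-C[2])/r[:,2])[:,None]
def w2p(c,X):
    rv=cv2.Rodrigues(np.array(c["R"]))[0]
    return cv2.projectPoints(np.asarray(X,float).reshape(-1,1,3),rv,np.array(c["t"]),K(c),c["dist_coeffs"])[0].reshape(-1,2)
def ortho(c,img,cx,cy,z,half=0.09,res=0.0003):
    """rectified view at plane z; up = +x, left = +y"""
    n=int(2*half/res); i=(np.arange(n)+.5)*res-half
    yy,xx=np.meshgrid(cy-i,cx-i,indexing='xy')  # col->y, row->x
    P=np.stack([xx,yy,np.full_like(xx,z)],-1).reshape(-1,3)
    m=w2p(c,P).reshape(n,n,2).astype(np.float32)
    return cv2.remap(img,m[...,0],m[...,1],cv2.INTER_CUBIC)
E
python3 - <<'E'
import numpy as np,cv2
from h import *
from workcell import bot
c=bot.get_calibration("top"); p=np.load("top0.npz")["p"];d=np.load("top0.npz")["d"]
pts={"fish":(254,203,.012),"leaf":(109,213,.012),"drop":(360,217,.012),"flower":(208,199,.012),"fb":(194,127,.01),"lb":(342,146,.01),"db":(121,136,.01),"flb":(273,128,.01),"tub":(304,211,.05),"tape":(153,213,.025),
"F2":(328,265,.012),"F3":(381,275,.012),"F4":(421,245,.012)}
for k,(u,v,z) in pts.items(): print(k,p2w(c,[(u,v)],z)[0].round(3))
t=[]
for k in ["fish","leaf","drop","flower","fb","lb","db","flb"]:
    X=p2w(c,[pts[k][:2]],pts[k][2])[0]
    t.append(ortho(c,p,X[0],X[1],pts[k][2],.09,.0009))
cv2.imwrite("pics/c1.png",np.vstack([np.hstack(t[:4]),np.hstack(t[4:])]))
E
```

```text
fish [ 0.432 -0.066  0.012]
leaf [0.4   0.336 0.012]
drop [ 0.396 -0.354  0.012]
flower [0.442 0.06  0.012]
fb [0.649 0.108 0.01 ]
lb [ 0.595 -0.31   0.01 ]
db [0.623 0.318 0.01 ]
flb [ 0.647 -0.116  0.01 ]
tub [ 0.405 -0.199  0.05 ]
tape [0.4   0.208 0.025]
F2 [ 0.266 -0.265  0.012]
F3 [ 0.24  -0.406  0.012]
F4 [ 0.32  -0.518  0.012]
```

View pics/c1.png

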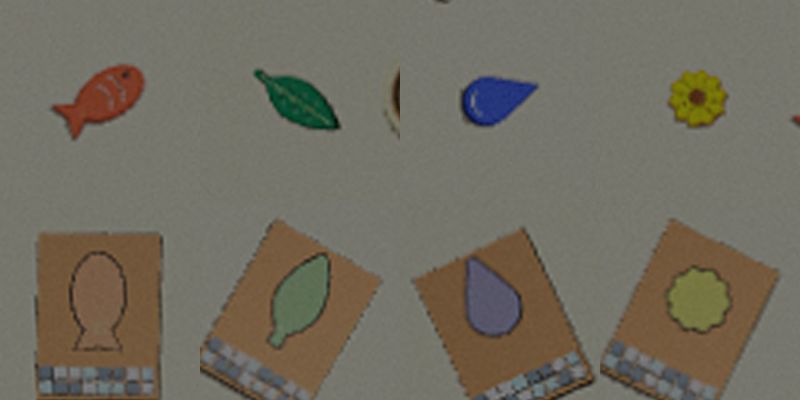

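```bash
cat > go.py <<'E'
import sys,numpy as np
from scipy.spatial.transform import Rotation as Ro
from workcell import bot
def rel(x,y,z,phi=None,n=None):
    o=bot.get_obs(); R=Ro.from_quat(o["tool_rot"]).as_matrix()
    d=R.T@(np.array([x,y,z])-o["eef_pos"])
    cur=np.degrees(np.arctan2(R[1,0],R[0,0]))
    # tilt correction
    a=None
    if phi is not None:
        f=np.radians(phi); T=np.array([[np.cos(f),np.sin(f),0],[np.sin(f),-np.cos(f),0],[0,0,-1]])
        a=Ro.from_matrix(R.T@T).as_rotvec()
        print("phi now %.2f"%cur,"turn units",(a/np.pi).round(4),"rows>=",np.ceil(np.degrees(np.linalg.norm(a))/8.59))
    print("tcp",o["eef_pos"].round(4),"phi %.2f"%cur,"tilt",R[:2,2].round(4),"shift units",(d/.025).round(3),"m",d.round(4), "rows>=",np.ceil(abs(d/.025).max()), "t",round(o["clock"],2),"w",round(o["grip_width"],4),"j",o["joint_pos"].round(2))
if __name__=="__main__":
    rel(*map(float,sys.argv[1:]))
E
python3 go.py 0.36 -0.06 0.23 -64
python3 - <<'E'
from workcell import bot
import numpy as np,cv2
from scipy.spatial.transform import Rotation as Ro
c=bot.get_calibration("wrist");o=bot.get_obs();R=Ro.from_quat(o["tool_rot"]).as_matrix()
C=-c["R"].T@c["t"]; print("cam in tool",R.T@(C-o["eef_pos"]),"axes",(R.T@c["R"].T).round(3),c["vfov"],c["dist_coeffs"])
E
```

```text
phi now -63.83 turn units [0.     0.0006 0.001 ] rows>= 1.0
tcp [ 0.2203 -0.4482  0.2305] phi -63.83 tilt [-0.0008  0.0017] shift units [-11.472 -11.865   0.041] m [-0.2868 -0.2966  0.001 ] rows>= 12.0 t 0.1 w 0.0851 j [-1.11  0.24  0.    1.34 -0.    1.57]
cam in tool [ 0.00051761 -0.06905159 -0.14188469] axes [[ 1.    -0.     0.   ]
 [ 0.     0.963  0.27 ]
 [-0.    -0.27   0.963]] 67.31390291818545 [-0.03440146  0.          0.          0.          0.        ]
```

```bash
python3 go.py 0.435 -0.066 0.23 32
python3 -m inch '[[-0.99,-0.99,0,0,0,0,-1],[-0.99,-0.99,0,0,0,0,-1],[-0.99,-0.99,0,0,0,0,-1],[-0.99,-0.99,0,0,0,0,-1],[-0.99,-0.99,0,0,0,0,-1],[-0.99,-0.99,0,0,0,0,-1],[-0.99,-0.99,0,0,0,0,-1],[-0.99,-0.99,0,0,0,0,-1]]'
python3 go.py 0.435 -0.066 0.16 32
```

```text
phi now -63.83 turn units [-5.000e-04  5.000e-04 -5.324e-01] rows>= 12.0
tcp [ 0.2203 -0.4482  0.2305] phi -63.83 tilt [-0.0008  0.0017] shift units [ -9.933 -14.452   0.038] m [-0.2483 -0.3613  0.001 ] rows>= 15.0 t 0.1 w 0.0851 j [-1.11  0.24  0.    1.34 -0.    1.57]
clock: 0.9
eef_pos: [0.3108, -0.1822, 0.2311]
tool_rot: [0.849, -0.529, -0.0, -0.0]
ft_force: [0.8, -0.8, 0.4]
grip_width: 0.0855
phi now -63.85 turn units [-1.000e-04  1.000e-04 -5.325e-01] rows>= 12.0
tcp [ 0.3108 -0.1822  0.2311] phi -63.85 tilt [-0.0003  0.0003] shift units [-1.983 -6.508  2.842] m [-0.0496 -0.1627  0.071 ] rows>= 7.0 t 0.9 w 0.0855 j [-0.53 -0.04 -0.31  1.3   0.    2.15]
```

```bash

python3 -m inch '[[-0.33,-0.93,0.35,0,0,0,-1],[-0.33,-0.93,0.35,0,0,0,-1],[-0.33,-0.93,0.35,0,0,0,-1],[-0.33,-0.93,0.35,0,0,0,-1],[-0.33,-0.93,0.35,0,0,0,-1],[-0.33,-0.93,0.35,0,0,0,-1],[0,-0.93,0.35,0,0,0,-1],[0,0,0.35,0,0,-0.0444,-1]]'
python3 -m inch '[[0,0,0,0,0,-0.0444,-1],[0,0,0,0,0,-0.0444,-1],[0,0,0,0,0,-0.0444,-1],[0,0,0,0,0,-0.0444,-1],[0,0,0,0,0,-0.0444,-1],[0,0,0,0,0,-0.0444,-1],[0,0,0,0,0,-0.0444,-1],[0,0,0,0,0,-0.0444,-1]]'
python3 -m inch '[[0,0,0,0,0,-0.0444,-1],[0,0,0,0,0,-0.0444,-1],[0,0,0,0,0,-0.0444,-1],[0,0,0,0,0,0,-1],[0,0,0,0,0,0,-1],[0,0,0,0,0,0,-1],[0,0,0,0,0,0,-1],[0,0,0,0,0,0,-1]]'
python3 go.py 0.435 -0.066 0.16 32
cat > look.py <<'E'
import sys,numpy as np,cv2
from workcell import bot
from h import *
name,cx,cy,z=sys.argv[1],*map(float,sys.argv[2:5])
c=bot.get_calibration("wrist");p,d=bot.camera("wrist")
np.savez(name+".npz",p=p,d=d,**{k:np.asarray(v) for k,v in c.items()})
o=ortho(c,p,cx,cy,z,.09,.0006)
cv2.imwrite("pics/"+name+".png",np.hstack([cv2.resize(p,(400,300)),o]))
E
python3 look.py w_fish .432 -.066 .012
```

```text
clock: 1.7
eef_pos: [0.4373, -0.0662, 0.1606]
tool_rot: [0.885, -0.466, 0.0, -0.0]
ft_force: [-1.9, -0.3, 1.0]
grip_width: 0.0853
clock: 2.5
eef_pos: [0.4347, -0.0674, 0.1609]
tool_rot: [0.997, 0.073, -0.001, -0.0]
ft_force: [-0.1, -0.3, -0.5]
grip_width: 0.0852
clock: 3.3
eef_pos: [0.4351, -0.0675, 0.1613]
tool_rot: [0.961, 0.276, -0.0, 0.0]
ft_force: [-0.6, -0.0, -0.4]
grip_width: 0.0855
phi now 32.04 turn units [0.     0.     0.0002] rows>= 1.0
tcp [ 0.4351 -0.0675  0.1613] phi 32.04 tilt [-0. -0.] shift units [ 0.027 -0.054  0.052] m [ 0.0007 -0.0013  0.0013] rows>= 1.0 t 3.3 w 0.0855 j [-0.15  0.17 -0.27  1.13 -0.    0.86]
```

View pics/w_fish.png

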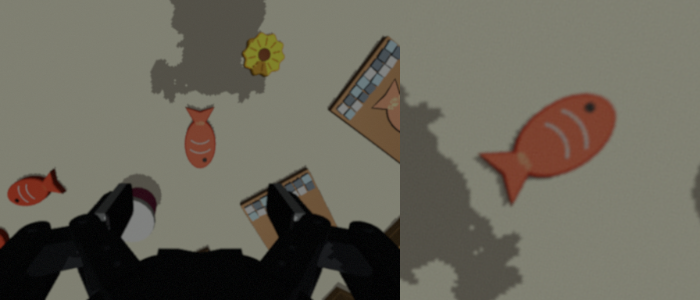

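```bash
cat > meas.py <<'E'
import numpy as np,cv2
from scipy.optimize import minimize
from h import *
def load(n):
    f=np.load(n+".npz"); return f["p"],f["d"],{k:f[k] for k in f.files if k not in("p","d")}
def height(c,d):
    H,W=d.shape; v,u=np.mgrid[:H,:W]
    uv=cv2.undistortPoints(np.stack([u,v],-1).reshape(-1,1,2).astype(float),K(c),c["dist_coeffs"]).reshape(-1,2)
    P=np.c_[uv,np.ones(len(uv))]*d.reshape(-1,1)
    return ((P-c["t"])@c["R"]).reshape(H,W,3)
HUE={"fish":(175,9),"leaf":(60,95),"drop":(108,128),"flower":(22,34)}
def mask(o,kind,smin=110):
    hsv=cv2.cvtColor(o,cv2.COLOR_BGR2HSV).astype(int); h,s,v=hsv[...,0],hsv[...,1],hsv[...,2]
    a,b=HUE[kind]; m=((h>=a)|(h<=b)) if a>b else ((h>=a)&(h<=b))
    m=(m&(s>smin)&(v>40)).astype(np.uint8)
    m=cv2.morphologyEx(m,cv2.MORPH_CLOSE,np.ones((9,9)))
    n,l,st,ce=cv2.connectedComponentsWithStats(m)
    sc=[st[i,4]-3*np.hypot(*(ce[i]-np.array(m.shape)/2)) *10 for i in range(1,n)]
    i=1+int(np.argmax(sc)); m=(l==i).astype(np.uint8)
    cs,_=cv2.findContours(m,cv2.RETR_EXTERNAL,cv2.CHAIN_APPROX_NONE); m[:]=0
    cv2.drawContours(m,cs,-1,1,-1); return m
EXT={"fish":(34,-50),"leaf":(46,-44),"drop":(48,-22),"flower":(26,-26)}
def symfit(m,cx,cy,res,kind,hint=None,grow=0):
    r,c=np.nonzero(m); half=m.shape[0]*res/2
    X=np.c_[cx+half-(r+.5)*res, cy+half-(c+.5)*res]
    mu=X.mean(0)
    if kind=="flower": 
        (ec,er)=cv2.minEnclosingCircle(X.astype(np.float32)*1000); return np.array(ec)/1000,mu,er
    w,V=np.linalg.eigh(np.cov((X-mu).T)); th0=np.arctan2(V[1,1],V[0,1])
    mf=m.astype(np.float32); mf=cv2.GaussianBlur(mf,(0,0),2)
    def pix(Y): return ((cx+half-Y[:,0])/res-.5, (cy+half-Y[:,1])/res-.5)
    from scipy.ndimage import map_coordinates
    def cost(q):
        n=np.array([-np.sin(q[0]),np.cos(q[0])]); Y=X-2*((X-mu)@n-q[1]*1e-3)[:,None]*n
        return -map_coordinates(mf,pix(Y),order=1).mean()
    s=minimize(cost,[th0,0],method="Nelder-Mead",options=dict(initial_simplex=[[th0,0],[th0+.05,0],[th0,1]]))
    th=s.x[0]; 
    if hint is not None and np.cos(th-np.radians(hint))<0: th+=np.pi
    e=np.array([np.cos(th),np.sin(th)]); n=np.array([-e[1],e[0]])
    nn=np.array([-np.sin(s.x[0]),np.cos(s.x[0])])
    a=(X-mu)@e; hi,lo=a.max(),a.min(); b=(X-mu)@n
    p,q=EXT[kind]; o1=hi-(p+grow)*1e-3; o2=lo-(q-grow)*1e-3
    base=mu+nn*s.x[1]*1e-3
    return base+e*(o1+o2)/2, np.degrees(th)%360, dict(sym=-s.fun,len=(hi-lo)*1e3,wid=(b.max()-b.min())*1e3,front=base+e*o1,back=base+e*o2)
E
python3 - <<'E'
from meas import *
p,d,c=load("w_fish")
cx,cy=.432,-.066;res=.0004
P=height(c,d)
o=ortho(c,p,cx,cy,.012,.08,res); m=mask(o,"fish"); print(symfit(m,cx,cy,res,"fish",-58))
hz=ortho(c,P[...,2].astype(np.float32),cx,cy,.012,.08,res)
print("table z",np.median(hz[:60]),"fish z",np.median(hz[m>0]))
m2=((hz>np.median(hz[:60])+.008)).astype(np.uint8)
n,l,st,_=cv2.connectedComponentsWithStats(m2); m2=(l==1+np.argmax(st[1:,4])).astype(np.uint8)
print(symfit(m2,cx,cy,res,"fish",-58))
vis=np.hstack([o,cv2.cvtColor(m*255,cv2.COLOR_GRAY2BGR)]);cv2.imwrite("pics/m1.png",vis)
# top estimate
f=np.load("top0.npz");from workcell import bot;ct=bot.get_calibration("top")
ot=ortho(ct,f["p"],cx,cy,.012,.08,res);mt=mask(ot,"fish");print(symfit(mt,cx,cy,res,"fish",-58))
E
```

```text
(array([ 0.44072894, -0.07490928]), np.float64(302.4698590730346), {'sym': np.float64(0.9702972173690796), 'len': np.float64(82.34173096065794), 'wid': np.float64(40.77178955151546), 'front': array([ 0.44028382, -0.07420976]), 'back': array([ 0.44117407, -0.0756088 ])})
table z -0.00076296786 fish z 0.011181065
(array([ 0.44074831, -0.07490734]), np.float64(302.42101979675857), {'sym': np.float64(0.9574267864227295), 'len': np.float64(81.9582499250533), 'wid': np.float64(41.35785262345157), 'front': array([ 0.44020098, -0.07404559]), 'back': array([ 0.44129564, -0.07576909])})
(array([ 0.43749092, -0.07504368]), np.float64(302.687111383075), {'sym': np.float64(0.9681400656700134), 'len': np.float64(83.26560362496168), 'wid': np.float64(42.275272446832616), 'front': array([ 0.43729261, -0.07473463]), 'back': array([ 0.43768922, -0.07535272])})
```

View pics/m1.png

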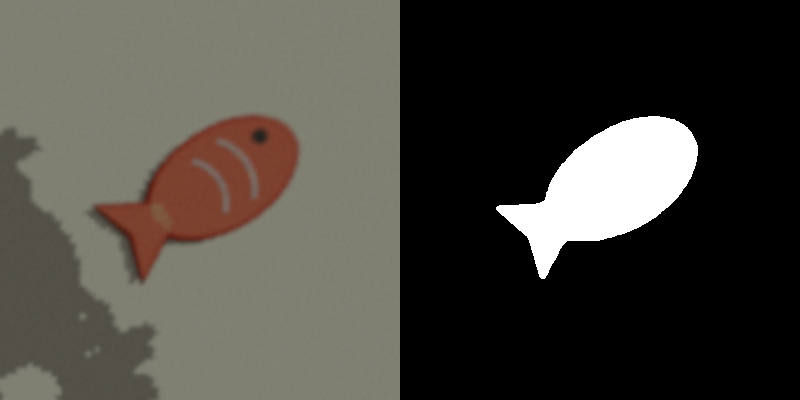

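```bash
python3 go.py 0.4395 -0.0749 0.004 32.4
```

```text
phi now 32.04 turn units [-0.     0.    -0.002] rows>= 1.0
tcp [ 0.4351 -0.0675  0.1613] phi 32.04 tilt [-0.0001 -0.    ] shift units [-0.008  0.344  6.291] m [-0.0002  0.0086  0.1573] rows>= 7.0 t 3.35 w 0.0856 j [-0.15  0.17 -0.27  1.13 -0.    0.86]
```

```bash
python3 -m inch '[[0,0.34,0,0,0,-0.002,-1],[0,0,0.95,0,0,0,-1],[0,0,0.95,0,0,0,-1],[0,0,0.95,0,0,0,-1],[0,0,0.95,0,0,0,-1],[0,0,0.8,0,0,0,-1],[0,0,0.7,0,0,0,-1],[0,0,0.5,0,0,0,-1]]'
python3 -m inch '[[0,0,0.3,0,0,0,-1],[0,0,0.19,0,0,0,-1],[0,0,0,0,0,0,-0.5],[0,0,0,0,0,0,-0.2],[0,0,0,0,0,0,0],[0,0,0,0,0,0,0],[0,0,0,0,0,0,0],[0,0,0,0,0,0,0]]'
python3 go.py 0.4395 -0.0749 0.004 32.4; python3 look.py w_fish2 .44 -.075 .012
```

```text
clock: 4.15
eef_pos: [0.4395, -0.0751, 0.0151]
tool_rot: [0.96, 0.279, -0.001, -0.0]
ft_force: [-0.4, -0.2, 0.4]
grip_width: 0.0855
clock: 4.95
eef_pos: [0.4398, -0.0747, 0.0043]
tool_rot: [0.96, 0.279, 0.0, 0.0]
ft_force: [-0.2, -0.1, 0.4]
grip_width: 0.0425
phi now 32.44 turn units [ 0.0001 -0.0001  0.0002] rows>= 1.0
tcp [ 0.4398 -0.0747  0.0043] phi 32.44 tilt [ 0.0005 -0.0001] shift units [-0.015 -0.     0.012] m [-0.0004 -0.      0.0003] rows>= 1.0 t 4.95 w 0.0425 j [-0.17  0.38 -0.47  0.72  0.    0.84]
```

View pics/w_fish2.png

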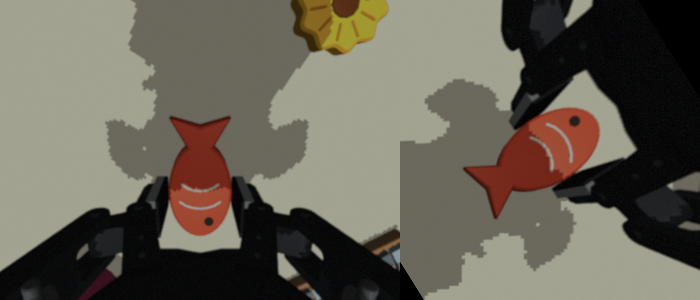

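```bash

python3 -m inch '[[0,0,0,0,0,0,0.02],[0,0,0,0,0,0,0.05],[0,0,0,0,0,0,0.1],[0,0,0,0,0,0,0.3],[0,0,0,0,0,0,0.3],[0,0,-0.1,0,0,0,0.3],[0,0,-0.3,0,0,0,0.3],[0,0,-0.4,0,0,0,0.3]]'
python3 -m inch '[[0,0,-0.5,0,0,0,0.3],[0,0,-0.6,0,0,0,0.3],[0,0,-0.6,0,0,0,0.3],[0,0,-0.6,0,0,0,0.3],[0,0,-0.6,0,0,0,0.3],[0,0,-0.6,0,0,0,0.3],[0,0,-0.3,0,0,0,0.3],[0,0,0,0,0,0,0.3]]'
python3 look.py w_fish3 .44 -.075 .11;python3 go.py 0.665 0.108 0.12 90 
python3 - <<'E'
from meas import *
import cv2
from workcell import bot
f=np.load("top0.npz");c=bot.get_calibration("top");p=f["p"]
for k,(x,y) in dict(fish=(.649,.108),leaf=(.595,-.31),drop=(.623,.318),flower=(.647,-.116)).items():
    res=.0005; o=ortho(c,p,x,y,.01,.11,res); hsv=cv2.cvtColor(o,cv2.COLOR_BGR2HSV)
    m=((hsv[...,0]>5)&(hsv[...,0]<20)&(hsv[...,1]>90)).astype(np.uint8)
    m=cv2.morphologyEx(m,cv2.MORPH_CLOSE,np.ones((5,5)))
    cs,_=cv2.findContours(m,0,2); q=max(cs,key=cv2.contourArea); hull=cv2.convexHull(q)
    r=cv2.minAreaRect(hull); b=cv2.boxPoints(r); W=np.c_[x+.11-(b[:,1]+.5)*res,y+.11-(b[:,0]+.5)*res]
    print(k,np.array(r[1])*res,W.mean(0).round(4),r[2],"\n",W.round(3).tolist())
E
```

```text
clock: 5.8
eef_pos: [0.4391, -0.0746, 0.0242]
tool_rot: [0.96, 0.279, -0.001, -0.0]
ft_force: [0.3, 0.0, -0.5]
grip_width: 0.0389
clock: 6.6
eef_pos: [0.4407, -0.0749, 0.1205]
tool_rot: [0.96, 0.279, 0.001, 0.001]
ft_force: [-0.3, -0.2, -0.1]
grip_width: 0.0389
phi now 32.44 turn units [ 4.000e-04 -2.000e-04 -3.198e-01] rows>= 7.0
tcp [ 0.44   -0.0748  0.1196] phi 32.44 tilt [ 0.0014 -0.0002] shift units [ 1.1516e+01 -1.3430e+00 -6.0000e-03] m [ 2.879e-01 -3.360e-02 -1.000e-04] rows>= 12.0 t 6.65 w 0.0389 j [-0.17  0.22 -0.33  1.02  0.    0.84]
fish [0.11017927 0.15051295] [0.6333 0.1094] 0.8814040422439575 
 [[0.5590000152587891, 0.16599999368190765], [0.7089999914169312, 0.16300000250339508], [0.7080000042915344, 0.05299999937415123], [0.5569999814033508, 0.054999999701976776]]
leaf [0.10964113 0.12410342] [ 0.5873 -0.3049] 29.831104278564453 
 [[0.5609999895095825, -0.22599999606609344], [0.6679999828338623, -0.2879999876022339], [0.6140000224113464, -0.382999986410141], [0.5059999823570251, -0.32199999690055847]]
drop [0.15113144 0.1111171 ] [0.596  0.3142] 65.10870361328125 
 [[0.640999972820282, 0.3959999978542328], [0.6880000233650208, 0.29600000381469727], [0.5509999990463257, 0.23199999332427979], [0.5040000081062317, 0.3330000042915344]]
flower [0.10929343 0.1514077 ] [ 0.6277 -0.1061] 26.053495407104492 
 [[0.5839999914169312, -0.024000000208616257], [0.7200000286102295, -0.09000000357627869], [0.671999990940094, -0.18799999356269836], [0.5360000133514404, -0.12200000137090683]]
```

View pics/w_fish3.png

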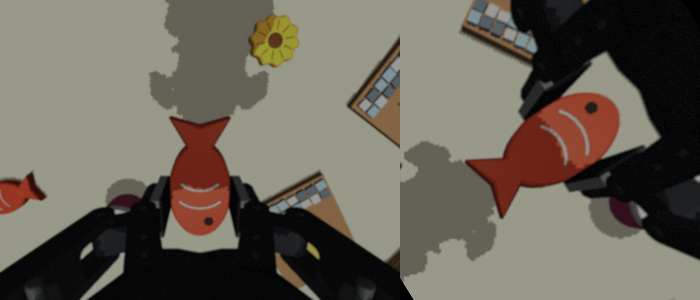

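```bash

python3 -m inch '[[0,0,-0.3,0,0,-0.0395,0.3],[0,0,-0.3,0,0,-0.0395,0.3],[0,0,-0.3,0,0,-0.0395,0.3],[0,0,-0.3,0,0,-0.0395,0.3],[0,0,-0.3,0,0,-0.0395,0.3],[0,0,-0.3,0,0,-0.0395,0.3],[0,0,-0.2,0,0,-0.0395,0.3],[0,0,0,0,0,-0.0395,0.3]]'
python3 go.py 0.69 0.109 0.17 88.9
```

```text
clock: 7.45
eef_pos: [0.4395, -0.0747, 0.1688]
tool_rot: [0.71, 0.705, -0.0, -0.0]
ft_force: [0.9, 0.5, 0.5]
grip_width: 0.039
phi now 89.61 turn units [-0.0001 -0.      0.004 ] rows>= 1.0
tcp [ 0.4395 -0.0747  0.1688] phi 89.61 tilt [-0.0004  0.0001] shift units [ 7.414  9.968 -0.05 ] m [ 0.1854  0.2492 -0.0013] rows>= 10.0 t 7.45 w 0.039 j [-0.17  0.17 -0.25  1.15  0.   -0.16]
```

```bash

python3 -m inch '[[0.74,0.95,0,0,0,0,0.3],[0.74,0.95,0,0,0,0,0.3],[0.74,0.95,0,0,0,0,0.3],[0.74,0.95,0,0,0,0,0.3],[0.74,0.95,0,0,0,0,0.3],[0.74,0.95,0,0,0,0,0.3],[0.74,0.95,0,0,0,0,0.3],[0.74,0.95,0,0,0,0,0.3]]'
python3 -m inch '[[0.74,0.95,0,0,0,0,0.3],[0.74,0.95,0,0,0,0,0.3],[0,0.47,0,0,0,0,0.3],[0,0,0,0,0,0.004,0.3],[0,0,0,0,0,0,0.3],[0,0,0,0,0,0,0.3],[0,0,0,0,0,0,0.3],[0,0,0,0,0,0,0.3]]'
python3 go.py 0.69 0.109 0.17 88.9;python3 look.py w_fb .633 .109 .01
```

```text
clock: 8.25
eef_pos: [0.6316, 0.0718, 0.1674]
tool_rot: [0.711, 0.703, -0.001, -0.001]
ft_force: [0.3, 0.4, -0.2]
grip_width: 0.0389
clock: 9.05
eef_pos: [0.6907, 0.1069, 0.1695]
tool_rot: [0.716, 0.698, 0.0, 0.0]
ft_force: [0.4, 0.1, -0.6]
grip_width: 0.0388
phi now 88.57 turn units [ 0.0001 -0.     -0.0018] rows>= 1.0
tcp [0.6907 0.1069 0.1695] phi 88.57 tilt [0.0003 0.0001] shift units [ 0.081 -0.031 -0.018] m [ 0.002  -0.0008 -0.0005] rows>= 1.0 t 9.05 w 0.0388 j [0.15 0.68 0.53 1.42 0.   0.18]
```

View pics/w_fb.png

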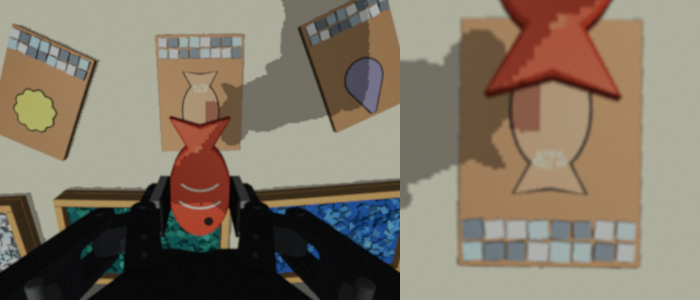

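```bash
cat > held.py <<'E'
import sys
from meas import *
from workcell import bot
def held(n,kind,tcp,phi,hint):
    p,d,c=load(n);res=.0003
    z=tcp[2]-.0043+.012
    o=ortho(c,p,tcp[0],tcp[1],z,.07,res);m=mask(o,kind)
    cv2.imwrite("pics/held_%s.png"%n,np.hstack([o,m[...,None].repeat(3,2)*255]))
    r=symfit(m,tcp[0],tcp[1],res,kind,hint)
    f=np.radians(phi);d=np.r_[r[0]-tcp[:2]]
    T=np.array([[np.cos(f),np.sin(f)],[np.sin(f),-np.cos(f)]])
    P=height(c,np.asarray(np.load(n+".npz")["d"]))
    print(n,"origin in tool xy mm",(T@d*1e3).round(2),"heading-phi",(r[1]-phi)%360,r[2]["sym"],r[2]["len"],r[2]["wid"])
held("w_fish2","fish",np.array([.4398,-.0747,.0043]),32.44,-58)
held("w_fish3","fish",np.array([.4400,-.0748,.1196]),32.44,-58)
held("w_fb","fish",np.array([.6907,.1069,.1695]),88.57,0)
E
python3 held.py
python3 - <<'E'
from meas import *
p,d,c=load("w_fb")
o=ortho(c,p,.605,.107,.01,.08,.0002)[:, 100:700]
o=cv2.convertScaleAbs(o,alpha=1.6)
# gridlines every 10mm: x=.605+..., y
n=800
for k in range(-7,8):
    r=int((.08-k*.01)/.0002); cv2.line(o,(0,r),(12,r),(0,0,255),1)
    cv2.line(o,(r-100,230),(r-100,242),(0,0,255),1)
cv2.imwrite("pics/fbz.png",o[200:800])
E
```

```text
w_fish2 origin in tool xy mm [ 0.54 -0.06] heading-phi 270.01869031217274 0.9776009321212769 82.94357145124404 42.15196301467526
w_fish3 origin in tool xy mm [0.94 0.8 ] heading-phi 269.9937543031634 0.9774460792541504 83.18939917237216 40.19661145004249
w_fb origin in tool xy mm [-0.35 -4.23] heading-phi 269.9428846320688 0.9487667083740234 91.47292269708157 39.555519604968445
```

View pics/fbz.png

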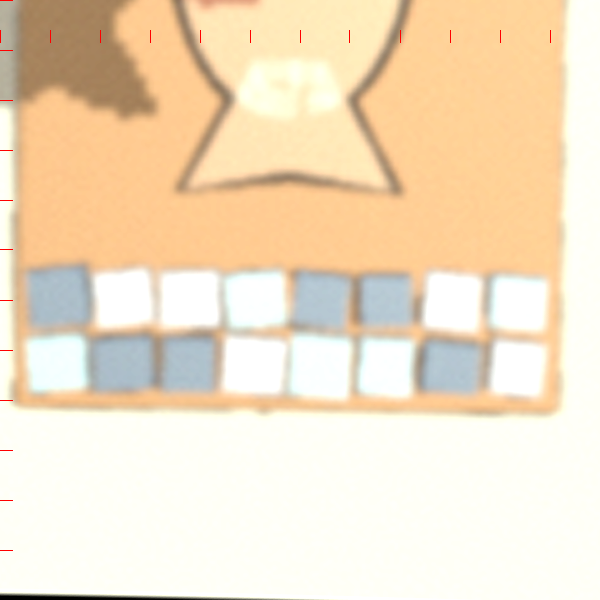

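View pics/held_w_fish3.png

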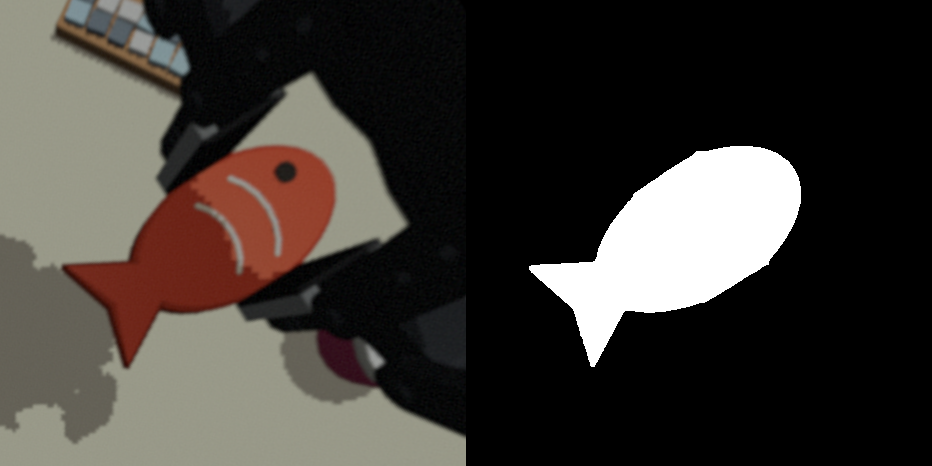

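```bash
python3 go.py 0.6585 0.1083 0.03 88.9
```

```text
phi now 88.58 turn units [ 0.0001 -0.     -0.0018] rows>= 1.0
tcp [0.6908 0.107  0.1696] phi 88.58 tilt [0.0004 0.0001] shift units [ 0.018 -1.296  5.583] m [ 0.0004 -0.0324  0.1396] rows>= 6.0 t 9.1 w 0.0385 j [0.15 0.68 0.53 1.42 0.   0.18]
```

```bash

python3 -m inch '[[0.018,-0.65,0,0,0,-0.0018,0.3],[0,-0.646,0.4,0,0,0,0.3],[0,0,0.9,0,0,0,0.3],[0,0,0.9,0,0,0,0.3],[0,0,0.9,0,0,0,0.3],[0,0,0.9,0,0,0,0.3],[0,0,0.8,0,0,0,0.3],[0,0,0.4,0,0,0,0.3]]'
python3 -m inch '[[0,0,0.3,0,0,0,0.3],[0,0,0,0,0,0,0.3],[0,0,0,0,0,0,0.3],[0,0,0,0,0,0,0.3],[0,0,0,0,0,0,0.3],[0,0,0,0,0,0,0.3],[0,0,0,0,0,0,0.3],[0,0,0,0,0,0,0.3]]'
python3 go.py 0.6585 0.1083 0.0148 88.9; python3 look.py w_fb2 .65 .109 .01
```

```text
clock: 9.9
eef_pos: [0.6573, 0.1081, 0.0371]
tool_rot: [0.714, 0.7, -0.001, -0.001]
ft_force: [0.4, 0.5, -0.5]
grip_width: 0.0389
clock: 10.7
eef_pos: [0.6588, 0.1085, 0.0317]
tool_rot: [0.714, 0.7, 0.0, 0.0]
ft_force: [0.9, -0.4, -1.5]
grip_width: 0.039
phi now 88.92 turn units [ 0.0001 -0.      0.0001] rows>= 1.0
tcp [0.6588 0.1085 0.0317] phi 88.92 tilt [0.0002 0.    ] shift units [-0.008 -0.011  0.678] m [-0.0002 -0.0003  0.0169] rows>= 1.0 t 10.7 w 0.039 j [0.16 0.71 0.21 1.07 0.   0.18]
```

View pics/w_fb2.png

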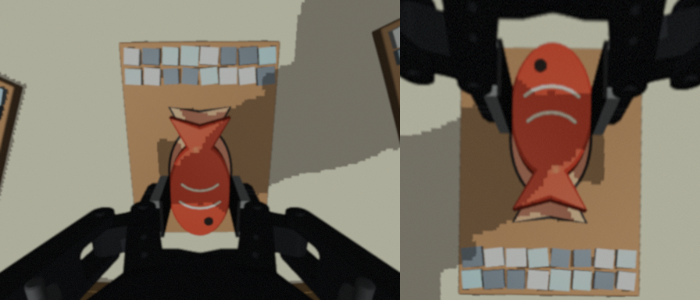

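```bash

python3 -m inch '[[0,0,0.25,0,0,0,0.3],[0,0,0.2,0,0,0,0.3],[0,0,0.12,0,0,0,0.3],[0,0,0.08,0,0,0,0.3],[0,0,0,0,0,0,0.3],[0,0,0,0,0,0,0.3],[0,0,0,0,0,0,0.3],[0,0,0,0,0,0,0.3]]'
python3 go.py 0.6585 0.1083 0.0148 88.9; python3 look.py w_fb3 .65 .109 .01
python3 - <<'E'
from meas import *
p,d,c=load("w_fb3")
o=ortho(c,p,.645,.109,.01,.08,.0002)[:, 100:700]
o2=ortho(c,p,.645,.109,.0225,.08,.0002)[:, 100:700]
a=cv2.convertScaleAbs(np.hstack([o[100:700],o2[100:700]]),alpha=1.6)
cv2.imwrite("pics/fbz3.png",cv2.resize(a,(800,400)))
E
```

```text
clock: 11.55
eef_pos: [0.6588, 0.1085, 0.0154]
tool_rot: [0.714, 0.7, 0.0, 0.0]
ft_force: [0.2, -1.1, -0.8]
grip_width: 0.0386
phi now 88.92 turn units [ 0.0001 -0.      0.0001] rows>= 1.0
tcp [0.6588 0.1085 0.0154] phi 88.92 tilt [0.0003 0.    ] shift units [-0.008 -0.013  0.024] m [-0.0002 -0.0003  0.0006] rows>= 1.0 t 11.55 w 0.0386 j [ 0.16  0.72  0.19  1.04 -0.    0.18]
```

View pics/fbz3.png

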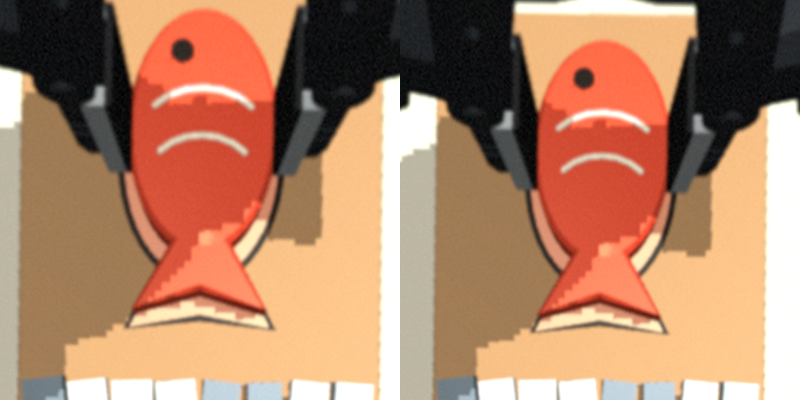

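```bash

python3 - <<'E'
from meas import *
p,d,c=load("w_fb3")
o=ortho(c,p,.615,.109,.01,.03,.0001)
cv2.imwrite("pics/fbz4.png",cv2.convertScaleAbs(o,alpha=1.6))
E
```

```text
(no output)
```

View pics/fbz4.png

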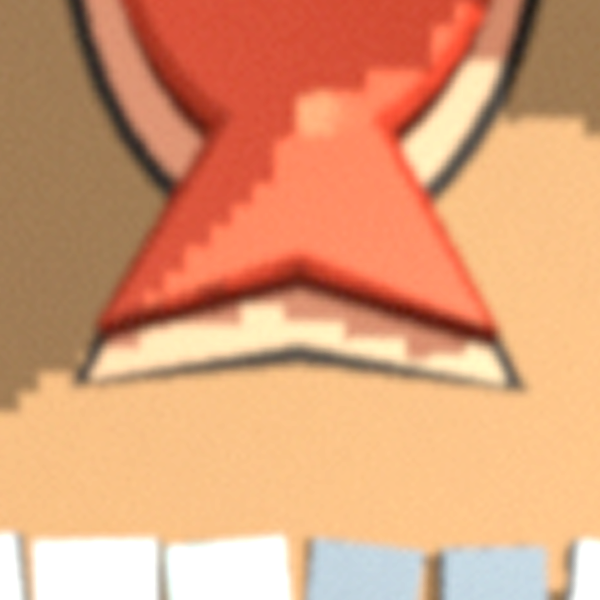

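```bash

python3 -m inch '[[-0.012,-0.08,0,0,0,0.002,0.3],[0,0,0,0,0,0,0.3],[0,0,0.02,0,0,0,0.3],[0,0,0.02,0,0,0,0.3],[0,0,0.01,0,0,0,0.3],[0,0,0,0,0,0,0.3],[0,0,0,0,0,0,0.3],[0,0,0,0,0,0,0.3]]'
python3 go.py 0.6567 0.1083 0.0143 88.9
```

```text
clock: 12.4
eef_pos: [0.6567, 0.1082, 0.0146]
tool_rot: [0.716, 0.698, 0.0, 0.0]
ft_force: [-1.8, -0.2, 6.2]
grip_width: 0.0389
phi now 88.56 turn units [ 0.0001 -0.     -0.0019] rows>= 1.0
tcp [0.6567 0.1082 0.0146] phi 88.56 tilt [0.0002 0.    ] shift units [ 0.004 -0.     0.013] m [ 0.0001 -0.      0.0003] rows>= 1.0 t 12.4 w 0.0389 j [0.16 0.72 0.18 1.04 0.   0.19]
```

```bash

python3 -m inch '[[0,0,0,0,0,0,0.08],[0,0,0,0,0,0,0.03],[0,0,0,0,0,0,-0.05],[0,0,0,0,0,0,-0.15],[0,0,0,0,0,0,-0.3],[0,0,0,0,0,0,-0.5],[0,0,-0.1,0,0,0,-0.5],[0,0,-0.3,0,0,0,-0.5]]'
python3 -m inch '[[0,0,-0.6,0,0,0,-1],[0,0,-0.8,0,0,0,-1],[0,0,-0.8,0,0,0,-1],[0,0,-0.8,0,0,0,-1],[0,0,-0.8,0,0,0,-1],[0,0,-0.8,0,0,0,-1],[0,0,-0.8,0,0,0,-1],[0,0,0,0,0,0,-1]]'
python3 go.py 0.6567 0.1083 0.0143 88.9;python3 look.py w_fb5 .65 .109 .01
python3 - <<'E'
from meas import *
p,d,c=load("w_fb5")
o=ortho(c,p,.65,.109,.01,.06,.0002)
o2=ortho(c,p,.65,.109,.022,.06,.0002)
a=cv2.convertScaleAbs(np.hstack([o,o2]),alpha=1.6)
cv2.imwrite("pics/fbz5.png",cv2.resize(a,(800,400)))
E
```

```text
clock: 13.2
eef_pos: [0.656, 0.1081, 0.0235]
tool_rot: [0.716, 0.698, -0.001, -0.001]
ft_force: [0.7, 0.1, 0.2]
grip_width: 0.0643
clock: 14.0
eef_pos: [0.6592, 0.1086, 0.1645]
tool_rot: [0.716, 0.698, 0.004, 0.003]
ft_force: [1.5, 0.7, 0.7]
grip_width: 0.0858
phi now 88.56 turn units [ 0.0028 -0.0005 -0.0019] rows>= 1.0
tcp [0.6592 0.1086 0.1645] phi 88.56 tilt [0.0088 0.0015] shift units [-0.025 -0.152  6.009] m [-0.0006 -0.0038  0.1502] rows>= 7.0 t 14.0 w 0.0858 j [0.16 0.61 0.39 1.34 0.   0.19]
```

View pics/fbz5.png

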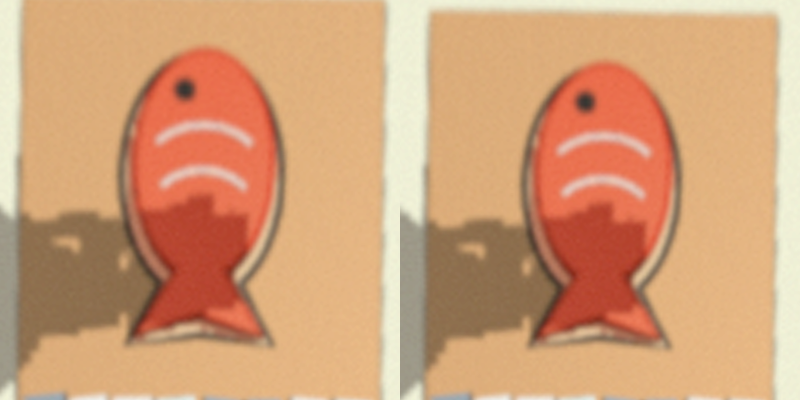

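```bash
cat > chk.py <<'E'
import sys
from meas import *
def boardfit(p,c,bx,by,bh,tess=True):
    """fit 150x110 rectangle edges at z=.01 by gradient search; returns center, heading deg"""
    res=.0003;h=.11
    o=ortho(c,p,bx,by,.01,h,res)
    hsv=cv2.cvtColor(o,cv2.COLOR_BGR2HSV).astype(np.float32)
    g=cv2.GaussianBlur(o[...,0].astype(np.float32)/(o.sum(2)+30.),(0,0),2.0)  # blue fraction: table high, board low
    from scipy.ndimage import map_coordinates as mc
    def S(X): return mc(g,((bx+h-X[:,0])/res-.5,(by+h-X[:,1])/res-.5),order=1,mode='nearest')
    a=np.linspace(-.035,.068,60);b=np.linspace(-.048,.048,60)
    def pts(q,off):
        f=np.radians(q[2]);e=np.array([np.cos(f),np.sin(f)]);n=np.array([-e[1],e[0]])
        L=[np.c_[a,np.full(60,.055+off)],np.c_[a,np.full(60,-.055-off)],np.c_[np.full(60,.075+off),b]]
        Q=np.vstack(L); return np.array(q[:2])*1e-3+np.array([bx,by])+Q[:,:1]*e+Q[:,1:]*n
    def cost(q): return -(S(pts(q,.0012))-S(pts(q,-.0012))).clip(-.03,.03).mean()
    best=None
    for dx in (-4,-2,0,2,4):
        for dy in (-4,-2,0,2,4):
            s=minimize(cost,[dx,dy,bh],method="Nelder-Mead",options=dict(initial_simplex=[[dx,dy,bh],[dx+2,dy,bh],[dx,dy+2,bh],[dx,dy,bh+1.5]]))
            if best is None or s.fun<best.fun: best=s
    q=best.x; return np.array([bx,by])+q[:2]*1e-3,q[2],best.fun
def report(n,kind,bx,by,bh,th=None):
    p,d,c=load(n)
    B,hd,f=boardfit(p,c,bx,by,bh); e=np.array([np.cos(np.radians(hd)),np.sin(np.radians(hd))]);nn=np.array([-e[1],e[0]])
    t=B+.02*e; print("board",B.round(4),"hd %.2f"%hd,"cost %.4f"%f,"target",t.round(4))
    res=.0003;o=ortho(c,p,t[0],t[1],.022,.06,res);m=mask(o,kind,130 if kind!="flower" else 120)
    r=symfit(m,t[0],t[1],res,kind,bh)
    if kind=="flower": D=(r[0]-t);D2=r[1]-t;print("err mm",(D@e*1e3).round(2),(D@nn*1e3).round(2),"centroid",(D2@e*1e3).round(2),(D2@nn*1e3).round(2),r[2])
    else:
        D=r[0]-t; print(kind,"at",r[0].round(4),"err along %.2f across %.2f mm"%(D@e*1e3,D@nn*1e3),"ang %.2f"%((r[1]-hd+180)%360-180),r[2]["len"],r[2]["wid"])
    cv2.imwrite("pics/chk_%s.png"%n,np.hstack([cv2.convertScaleAbs(ortho(c,p,t[0],t[1],.01,.06,res),alpha=1.6),m[...,None].repeat(3,2)*255]))
if __name__=="__main__": report(sys.argv[1],sys.argv[2],*map(float,sys.argv[3:6]))
E
python3 chk.py w_fb5 fish .635 .109 -1
```

```text
board [0.6356 0.1087] hd -1.06 cost -0.0300 target [0.6556 0.1083]
fish at [0.6575 0.1082] err along 1.87 across -0.09 mm ang -0.90 83.51883338744572 42.54129467520332
```

View pics/chk_w_fb5.png

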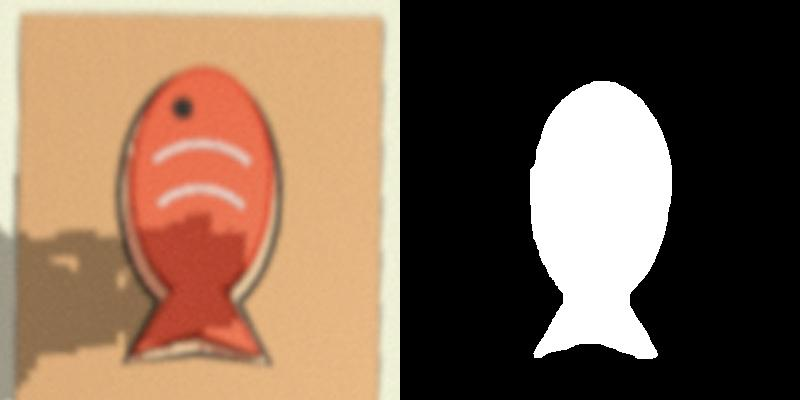

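```bash
sed -i 's/.clip(-.03,.03)/.clip(-.2,.2)/; s/,2.0)  #/,1.5)  #/' chk.py
python3 -m inch '[[0,-0.4,-0.1,0,0,0,-1],[0,-0.4,0,0,0,0,-1],[0,0,0,0,0,0,-1],[0,0,0,0,0,0,-1],[0,0,0,0,0,0,-1],[0,0,0,0,0,0,-1],[0,0,0,0,0,0,-1],[0,0,0,0,0,0,-1]]'
python3 look.py w_fb6 .65 .109 .01; python3 chk.py w_fb5 fish .635 .109 -1;python3 chk.py w_fb6 fish .635 .109 -1;  python3 - <<'E'
from meas import *
from workcell import bot
p,d=bot.camera("top");c=bot.get_calibration("top");np.savez("top1.npz",p=p,d=d,**{k:np.asarray(v) for k,v in c.items()})
E
python3 chk.py top1 fish .635 .109 -1;
```

```text
clock: 14.85
eef_pos: [0.6369, 0.1087, 0.1614]
tool_rot: [0.716, 0.698, -0.0, -0.0]
ft_force: [1.3, -0.4, -0.3]
grip_width: 0.0852
board [0.6358 0.1088] hd -0.73 cost -0.0480 target [0.6558 0.1085]
fish at [0.6575 0.1082] err along 1.72 across -0.27 mm ang -1.19 83.76503109747783 42.62633184063648
board [0.6359 0.1088] hd -0.75 cost -0.0505 target [0.6559 0.1086]
fish at [0.6571 0.1083] err along 1.20 across -0.24 mm ang -0.76 84.79273239544077 43.35041377856656
board [0.6332 0.1091] hd -0.70 cost -0.0283 target [0.6532 0.1089]
fish at [0.6532 0.1081] err along 0.02 across -0.73 mm ang -0.62 87.17676788413016 45.6780589929241
```

View pics/chk_w_fb6.png

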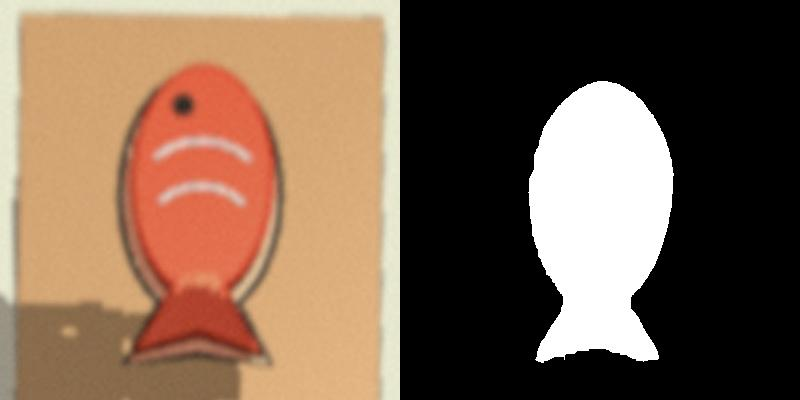

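View pics/chk_top1.png

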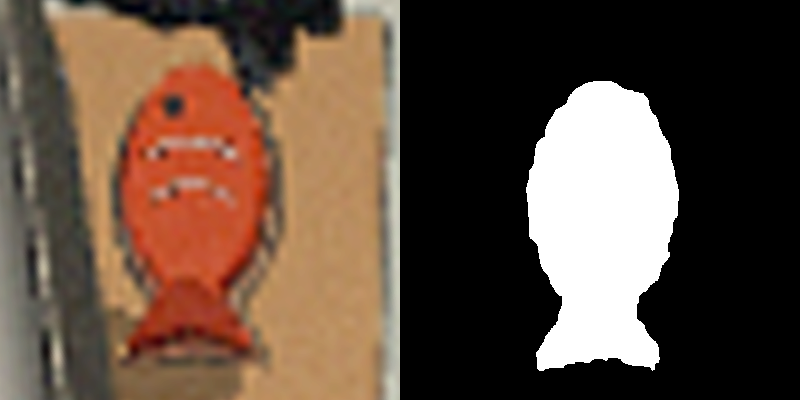

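```bash

python3 -m inch '[[0.95,-0.1,0,0,0,0,-1],[0.95,-0.2,0,0,0,0,-1],[0.95,-0.2,0,0,0,0,-1],[0.95,-0.2,0,0,0,0,-1],[0.95,-0.2,0,0,0,0,-1],[0.95,-0.2,0,0,0,0,-1],[0.95,-0.2,0,0,0,0,-1],[0.95,-0.2,0,0,0,0,-1]]'
python3 -m inch '[[0.6,0,0,0,0,0,-1],[0,0,0,0,0,0,-1],[0,0,0,0,0,0,-1],[0,0,0,0,0,0,-1],[0,0,0,0,0,0,-1],[0,0,0,0,0,0,-1],[0,0,0,0,0,0,-1],[0,0,0,0,0,0,-1]]'
python3 go.py 0.40 0.336 0.16 58.6;python3 look.py w_db .6 .316 .01
cat > bf.py <<'E'
import sys
from chk import *
n,x,y,h=sys.argv[1],*map(float,sys.argv[2:5])
p,d,c=load(n);B,hd,f=boardfit(p,c,x,y,h);e=np.array([np.cos(np.radians(hd)),np.sin(np.radians(hd))])
t=B+.02*e;print("board",B.round(4),"hd %.2f"%hd,f,"target",t.round(4))
o=cv2.convertScaleAbs(ortho(c,p,t[0],t[1],.01,.08,.0004),alpha=1.6)
nn=np.array([-e[1],e[0]]);Q=np.array([[.055,.055],[.055,-.055],[-.095,-.055],[-.095,.055]]);W=t+Q[:,:1]*e+Q[:,1:]*nn
px=np.c_[(t[1]+.08-W[:,1])/.0004,(t[0]+.08-W[:,0])/.0004].astype(np.int32)
cv2.polylines(o,[px],True,(255,0,255),1);cv2.drawMarker(o,(200,200),(0,0,255),0,20);cv2.imwrite("pics/bf_%s.png"%n,np.hstack([o,cv2.resize(p,(400,300))[:0].sum()*0+cv2.copyMakeBorder(cv2.resize(p,(400,300)),0,100,0,0,0)]))
E
python3 bf.py w_db .600 .314 25
```

```text
clock: 15.75
eef_pos: [0.6038, 0.3006, 0.1616]
tool_rot: [0.716, 0.698, 0.0, 0.0]
ft_force: [-0.1, -0.1, -0.6]
grip_width: 0.0855
clock: 16.55
eef_pos: [0.6045, 0.3142, 0.1617]
tool_rot: [0.716, 0.698, 0.0, 0.0]
ft_force: [0.0, 0.1, -0.1]
grip_width: 0.0852
phi now 88.53 turn units [ 0.     -0.      0.1663] rows>= 4.0
tcp [0.6045 0.3142 0.1617] phi 88.53 tilt [0.0001 0.0001] shift units [ 0.66  -8.201  0.065] m [ 0.0165 -0.205   0.0016] rows>= 9.0 t 16.55 w 0.0852 j [ 0.48  0.64  0.45  1.37 -0.    0.51]
board [0.5988 0.3143] hd 25.05 -0.050790086095089955 target [0.6169 0.3228][ WARN:0@3.211] global loadsave.cpp:1063 imwrite_ Unsupported depth image for selected encoder is fallbacked to CV_8U.
```

View pics/bf_w_db.png

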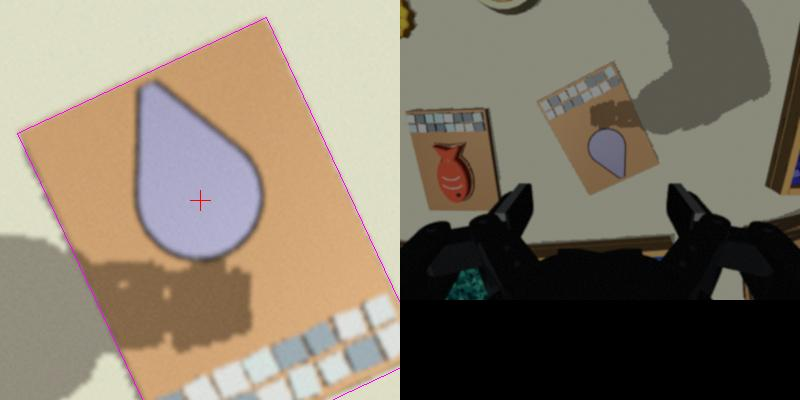

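```bash

python3 -m inch '[[0.08,-0.98,0,0,0,0,-1],[0.08,-0.99,0,0,0,0,-1],[0.08,-0.99,0,0,0,0,-1],[0.08,-0.99,0,0,0,0,-1],[0.08,-0.99,0,0,0,0,-1],[0.08,-0.99,0,0,0,0,-1],[0.08,-0.99,0,0,0,0,-1],[0.08,-0.99,0,0,0,0,-1]]'
python3 -m inch '[[0,0,0,0,0,0.0457,-1],[0,0,0,0,0,0.0457,-1],[0,0,0,0,0,0.0457,-1],[0,0,0,0,0,0.0457,-1],[0,0,0,0,0,0.0457,-1],[0,0,0,0,0,0.0457,-1],[0,0,0,0,0,0.0457,-1],[0,0,0,0,0,0.0457,-1]]'
python3 -m inch '[[0,0,0,0,0,0.0457,-1],[0,0,0,0,0,0.0457,-1],[0,0,0,0,0,0.0457,-1],[0,0,0,0,0,0.0457,-1],[0,0,0,0,0,0.0457,-1],[0,0,0,0,0,0.0457,-1],[0,0,0,0,0,0.0457,-1],[0,0,0,0,0,0,-1]]'
python3 -m inch '[[0,0,0,0,0,0,-1],[0,0,0,0,0,0,-1],[0,0,0,0,0,0,-1],[0,0,0,0,0,0,-1],[0,0,0,0,0,0,-1],[0,0,0,0,0,0,-1],[0,0,0,0,0,0,-1],[0,0,0,0,0,0,-1]]'
python3 look.py w_leaf .4 .336 .012
cat > pf.py <<'E'
import sys
from meas import *
n,kind,x,y,h=sys.argv[1],sys.argv[2],*map(float,sys.argv[3:6])
z=float(sys.argv[6]) if len(sys.argv)>6 else .012
p,d,c=load(n);res=.0003
o=ortho(c,p,x,y,z,.06,res);m=mask(o,kind);r=symfit(m,x,y,res,kind,h);print(kind,r)
P=height(c,d);hz=ortho(c,P[...,2].astype(np.float32),x,y,z,.06,res)
m2=((hz>z-.005)&(cv2.dilate(m,np.ones((15,15)))>0)).astype(np.uint8)
k,l,st,_=cv2.connectedComponentsWithStats(m2); m2=(l==1+np.argmax(st[1:,4])).astype(np.uint8)
print("depth",symfit(m2,x,y,res,kind,h))
cv2.imwrite("pics/pf_%s.png"%n,np.hstack([cv2.convertScaleAbs(o,alpha=1.6),m[...,None].repeat(3,2)*255]))
E
python3 pf.py w_leaf leaf .4 .336 -125; python3 go.py .4 .336 .1 -35
```

```text
clock: 17.4
eef_pos: [0.4061, 0.3356, 0.1618]
tool_rot: [0.716, 0.698, 0.0, 0.0]
ft_force: [0.4, 0.1, -0.1]
grip_width: 0.0857
clock: 18.2
eef_pos: [0.4071, 0.3356, 0.1618]
tool_rot: [0.981, 0.194, 0.0, -0.0]
ft_force: [0.3, -0.3, -1.2]
grip_width: 0.0853
clock: 19.0
eef_pos: [0.4071, 0.3356, 0.1618]
tool_rot: [0.954, -0.299, 0.0, -0.0]
ft_force: [-0.1, -0.5, -0.5]
grip_width: 0.0852
clock: 19.8
eef_pos: [0.4071, 0.3355, 0.1615]
tool_rot: [0.954, -0.299, -0.0, 0.0]
ft_force: [0.1, -0.1, 0.2]
grip_width: 0.0851
leaf (array([0.40433481, 0.34126448]), np.float64(235.52828954178543), {'sym': np.float64(0.9727843403816223), 'len': np.float64(86.53993423619524), 'wid': np.float64(35.459070229650145), 'front': array([0.405314  , 0.34269073]), 'back': array([0.40335561, 0.33983823])})
depth (array([0.40402651, 0.34060381]), np.float64(235.43651499585621), {'sym': np.float64(0.961829662322998), 'len': np.float64(88.09881507737917), 'wid': np.float64(37.08535256719177), 'front': array([0.4045658 , 0.34138663]), 'back': array([0.40348723, 0.339821  ])})
phi now -34.83 turn units [-0.     0.     0.001] rows>= 1.0
tcp [0.4071 0.3356 0.1616] phi -34.83 tilt [-0.      0.0001] shift units [-0.242  0.147  2.462] m [-0.0061  0.0037  0.0616] rows>= 3.0 t 19.85 w 0.0854 j [ 0.69  0.33 -0.05  1.18  0.    2.87]
```

View pics/w_leaf.png

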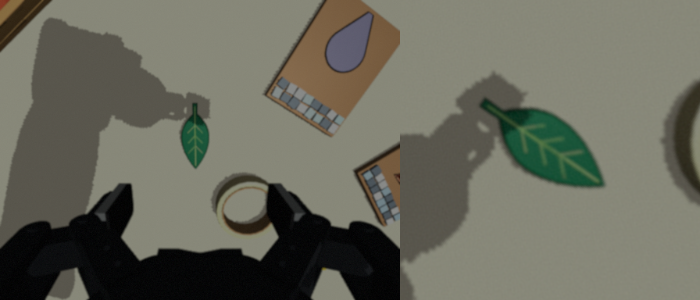

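View pics/pf_w_leaf.png

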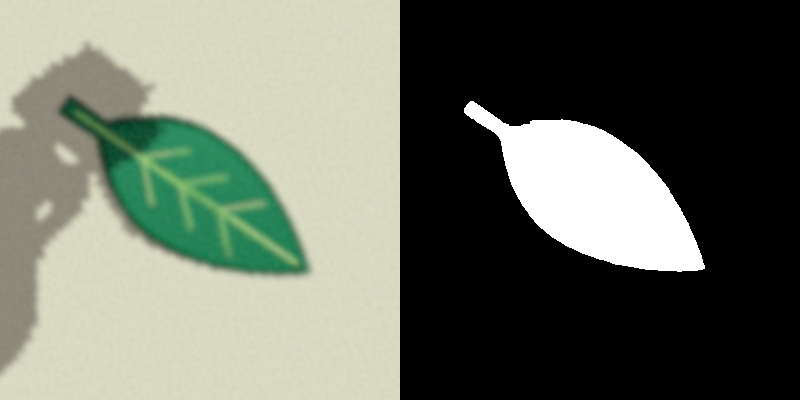

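```bash
python3 go.py .4034 .3411 .0040 -34.5
```

```text
phi now -34.83 turn units [-0.      0.     -0.0018] rows>= 1.0
tcp [0.4071 0.3356 0.1616] phi -34.83 tilt [-0.      0.0001] shift units [-0.247 -0.098  6.302] m [-0.0062 -0.0024  0.1576] rows>= 7.0 t 19.85 w 0.0854 j [ 0.69  0.33 -0.05  1.18  0.    2.87]
```

```bash

python3 -m inch '[[-0.247,-0.098,0,0,0,-0.0018,-1],[0,0,0.95,0,0,0,-1],[0,0,0.95,0,0,0,-1],[0,0,0.95,0,0,0,-1],[0,0,0.95,0,0,0,-1],[0,0,0.8,0,0,0,-1],[0,0,0.7,0,0,0,-1],[0,0,0.5,0,0,0,-1]]'
python3 -m inch '[[0,0,0.3,0,0,0,-1],[0,0,0.2,0,0,0,-1],[0,0,0,0,0,0,-0.5],[0,0,0,0,0,0,-0.2],[0,0,0,0,0,0,0],[0,0,0,0,0,0,0],[0,0,0,0,0,0,0.03],[0,0,0,0,0,0,0.05]]'
python3 go.py .4034 .3411 .0040 -34.5; python3 look.py w_leaf2 .404 .341 .012;python3 pf.py w_leaf2 leaf .404 .341 -125
```

```text
clock: 20.65
eef_pos: [0.4027, 0.3411, 0.0153]
tool_rot: [0.955, -0.296, -0.0, 0.001]
ft_force: [-0.8, -0.5, 0.1]
grip_width: 0.0854
clock: 21.45
eef_pos: [0.4035, 0.3412, 0.0043]
tool_rot: [0.955, -0.297, 0.0, -0.0]
ft_force: [-0.2, 0.2, 0.1]
grip_width: 0.0408
phi now -34.51 turn units [-0.0001 -0.     -0.    ] rows>= 1.0
tcp [0.4035 0.3412 0.0043] phi -34.51 tilt [0.0003 0.0003] shift units [-0.003  0.005  0.012] m [-0.0001  0.0001  0.0003] rows>= 1.0 t 21.45 w 0.0408 j [ 0.7   0.5  -0.25  0.81 -0.    2.87]
leaf (array([0.40460019, 0.34172688]), np.float64(235.45873416378396), {'sym': np.float64(0.973856508731842), 'len': np.float64(87.1592033181091), 'wid': np.float64(36.29440269330623), 'front': array([0.40540555, 0.34289689]), 'back': array([0.40379482, 0.34055688])})
depth (array([0.40393993, 0.3407361 ]), np.float64(235.49415063360144), {'sym': np.float64(0.9606655836105347), 'len': np.float64(90.61886241610172), 'wid': np.float64(37.298136990501966), 'front': array([0.40376464, 0.3404811 ]), 'back': array([0.40411522, 0.34099109])})
```

View pics/w_leaf2.png

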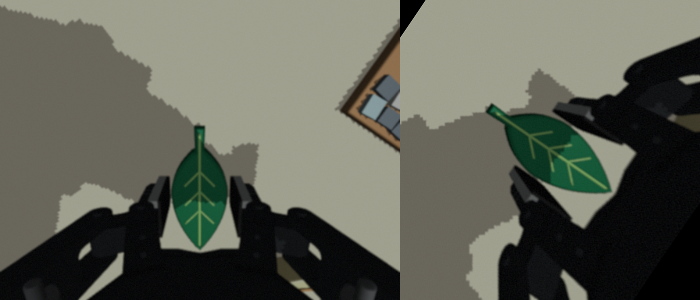

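```bash

python3 -m inch '[[0,0,0,0,0,0,0.1],[0,0,0,0,0,0,0.2],[0,0,0,0,0,0,0.4],[0,0,0,0,0,0,0.4],[0,0,0,0,0,0,0.4],[0,0,-0.1,0,0,0,0.4],[0,0,-0.3,0,0,0,0.4],[0,0,-0.4,0,0,0,0.4]]'
python3 -m inch '[[0,0,-0.6,0,0,0,0.4],[0,0,-0.8,0,0,0,0.4],[0,0,-0.8,0,0,0,0.4],[0,0,-0.8,0,0,0,0.4],[0,0,-0.8,0,0,0,0.4],[0,0,-0.8,0,0,0,0.4],[0,0,-0.8,0,0,0,0.4],[0,0,-0.4,0,0,-0.0435,0.4]]'
python3 -m inch '[[0,0,0,0,0,-0.0435,0.4],[0,0,0,0,0,-0.0435,0.4],[0,0,0,0,0,-0.0435,0.4],[0,0,0,0,0,-0.0435,0.4],[0,0,0,0,0,-0.0435,0.4],[0,0,0,0,0,-0.0435,0.4],[0,0,0,0,0,-0.0435,0.4],[0,0,0,0,0,-0.0435,0.4]]'
python3 -m inch '[[0,0,0,0,0,-0.0435,0.4],[0,0,0,0,0,-0.0435,0.4],[0,0,0,0,0,-0.0435,0.4],[0,0,0,0,0,0,0.4],[0,0,0,0,0,0,0.4],[0,0,0,0,0,0,0.4],[0,0,0,0,0,0,0.4],[0,0,0,0,0,0,0.4]]'
python3 go.py .60 -.31 .17 59.5; python3 look.py w_leaf3 .404 .341 .16
```

```text
clock: 22.3
eef_pos: [0.403, 0.3407, 0.024]
tool_rot: [0.955, -0.297, -0.0, 0.001]
ft_force: [-0.4, -0.0, -0.7]
grip_width: 0.0346
clock: 23.1
eef_pos: [0.4042, 0.3418, 0.1719]
tool_rot: [0.973, -0.229, 0.001, -0.002]
ft_force: [-0.0, 0.9, -0.0]
grip_width: 0.0347
clock: 23.9
eef_pos: [0.4034, 0.3411, 0.1698]
tool_rot: [0.95, 0.311, 0.0, -0.0]
ft_force: [-0.2, 0.5, -0.7]
grip_width: 0.035
clock: 24.7
eef_pos: [0.4034, 0.3411, 0.1691]
tool_rot: [0.869, 0.496, 0.0, -0.0]
ft_force: [0.7, -0.6, -0.9]
grip_width: 0.0347
phi now 59.41 turn units [-0.     -0.     -0.0005] rows>= 1.0
tcp [0.4034 0.3411 0.1691] phi 59.41 tilt [-0.  0.] shift units [-18.419  20.021  -0.038] m [-0.4605  0.5005 -0.0009] rows>= 21.0 t 24.7 w 0.0347 j [ 0.7   0.33 -0.04  1.2   0.    1.24]
```

View pics/w_leaf3.png

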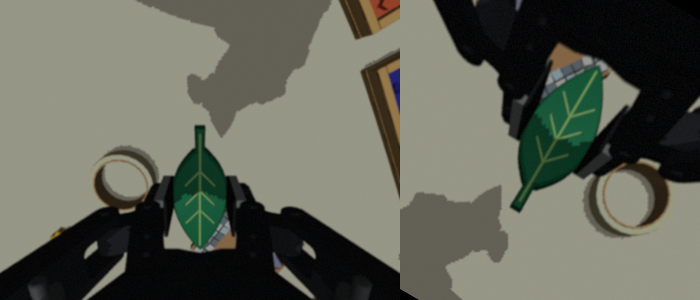

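```bash

python3 -m inch '[[-0.6,0.6,0,0,0,0,0.4],[-0.88,0.95,0,0,0,0,0.4],[-0.88,0.95,0,0,0,0,0.4],[-0.88,0.95,0,0,0,0,0.4],[-0.88,0.95,0,0,0,0,0.4],[-0.88,0.95,0,0,0,0,0.4],[-0.88,0.95,0,0,0,0,0.4],[-0.88,0.95,0,0,0,0,0.4]]'
python3 -m inch '[[-0.88,0.95,0,0,0,0,0.4],[-0.88,0.95,0,0,0,0,0.4],[-0.88,0.95,0,0,0,0,0.4],[-0.88,0.95,0,0,0,0,0.4],[-0.88,0.95,0,0,0,0,0.4],[-0.88,0.95,0,0,0,0,0.4],[-0.88,0.95,0,0,0,0,0.4],[-0.88,0.95,0,0,0,0,0.4]]'
python3 go.py .575 -.30 .17 59.5
```

```text
clock: 25.55
eef_pos: [0.4739, 0.1022, 0.1692]
tool_rot: [0.868, 0.496, 0.0, 0.0]
ft_force: [1.2, 0.0, -0.6]
grip_width: 0.0346
clock: 26.35
eef_pos: [0.548, -0.1461, 0.169]
tool_rot: [0.869, 0.496, 0.0, -0.0]
ft_force: [1.2, -0.9, -0.3]
grip_width: 0.0349
phi now 59.42 turn units [ 0.     -0.     -0.0004] rows>= 1.0
tcp [ 0.548  -0.1461  0.169 ] phi 59.42 tilt [0.0001 0.0001] shift units [-4.752  4.06  -0.039] m [-0.1188  0.1015 -0.001 ] rows>= 5.0 t 26.35 w 0.0349 j [-0.26  0.41  0.07  1.24  0.    0.27]
```

```bash

python3 -m inch '[[-0.8,0.8,0,0,0,0,0.4],[-0.8,0.7,0,0,0,0,0.4],[-0.8,0.7,0,0,0,0,0.4],[-0.8,0.6,0,0,0,0,0.4],[-0.7,0.5,0,0,0,0,0.4],[-0.4,0.3,0,0,0,0,0.4],[0,0,0,0,0,0,0.4],[0,0,0,0,0,0,0.4]]'
python3 -m inch '[[0,0,0,0,0,0,0.4],[0,0,0,0,0,0,0.4],[0,0,0,0,0,0,0.4],[0,0,0,0,0,0,0.4],[0,0,0,0,0,0,0.4],[0,0,0,0,0,0,0.4],[0,0,0,0,0,0,0.4],[0,0,0,0,0,0,0.4]]'
python3 look.py w_lb .58 -.30 .01; python3 bf.py w_lb .577 -.30 -30 2>/dev/null; python3 go.py .594 -.308 .17 59.5
```

```text
clock: 27.15
eef_pos: [0.5705, -0.2824, 0.1688]
tool_rot: [0.868, 0.496, -0.0, -0.001]
ft_force: [-0.4, -0.1, -0.9]
grip_width: 0.0345
clock: 27.95
eef_pos: [0.5707, -0.2831, 0.169]
tool_rot: [0.868, 0.496, -0.0, 0.0]
ft_force: [0.5, 0.1, -0.0]
grip_width: 0.0352
board [ 0.574  -0.2963] hd -30.26 -0.032316637119443894 target [ 0.5913 -0.3064]
phi now 59.45 turn units [-0.     -0.     -0.0003] rows>= 1.0
tcp [ 0.5707 -0.2831  0.169 ] phi 59.45 tilt [-0.      0.0001] shift units [-0.384  1.311 -0.039] m [-0.0096  0.0328 -0.001 ] rows>= 2.0 t 28.0 w 0.035 j [-0.46  0.54  0.3   1.32  0.    0.07]
```

View pics/bf_w_lb.png

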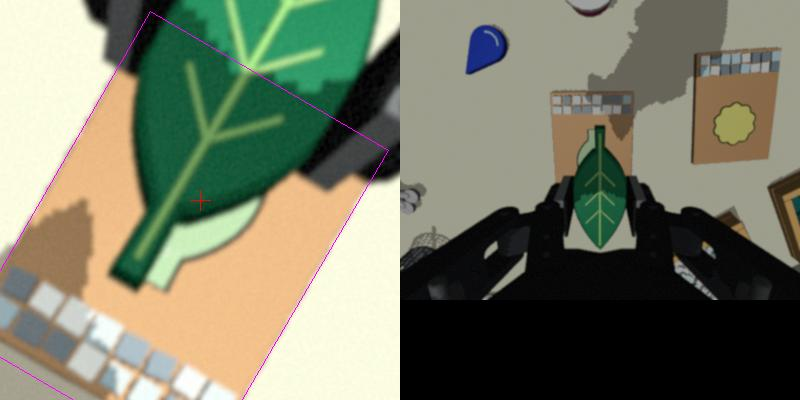

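View pics/bf_top1.png

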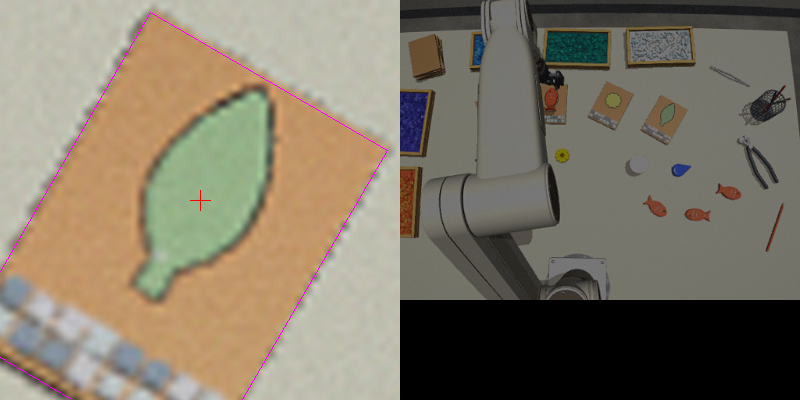

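```bash
python3 go.py .596 -.3098 .018 59.7
```

```text
phi now 59.45 turn units [-0.     -0.     -0.0014] rows>= 1.0
tcp [ 0.5707 -0.2831  0.169 ] phi 59.45 tilt [-0.      0.0001] shift units [-0.406  1.417  6.041] m [-0.0101  0.0354  0.151 ] rows>= 7.0 t 28.0 w 0.035 j [-0.46  0.54  0.3   1.32  0.    0.07]
```

```bash

python3 -m inch '[[-0.2,0.7,0,0,0,-0.0014,0.4],[-0.2,0.71,0.4,0,0,0,0.4],[0,0,0.9,0,0,0,0.4],[0,0,0.9,0,0,0,0.4],[0,0,0.9,0,0,0,0.4],[0,0,0.9,0,0,0,0.4],[0,0,0.8,0,0,0,0.4],[0,0,0.5,0,0,0,0.4]]'
python3 -m inch '[[0,0,0.3,0,0,0,0.4],[0,0,0.24,0,0,0,0.4],[0,0,0.1,0,0,0,0.4],[0,0,0,0,0,0,0.4],[0,0,0,0,0,0,0.4],[0,0,0,0,0,0,0.4],[0,0,0,0,0,0,0.4],[0,0,0,0,0,0,0.4]]'
python3 go.py .596 -.3098 .0145 59.7;python3 look.py w_lb2 .596 -.309 .01
python3 - <<'E'
from meas import *
p,d,c=load("w_lb2")
cv2.imwrite("pics/lbz2.png",np.hstack([cv2.convertScaleAbs(ortho(c,p,.59,-.305,.01,.06,.0003),alpha=1.6),cv2.convertScaleAbs(cv2.resize(p[130:330,150:350],(400,400),interpolation=2),alpha=1.6)]))
E
```

```text
clock: 28.8
eef_pos: [0.595, -0.309, 0.0345]
tool_rot: [0.867, 0.498, -0.001, -0.001]
ft_force: [-0.5, -0.2, -0.6]
grip_width: 0.0346
clock: 29.6
eef_pos: [0.5962, -0.3096, 0.0209]
tool_rot: [0.867, 0.498, 0.0, 0.0]
ft_force: [0.0, -0.8, -0.3]
grip_width: 0.035
phi now 59.71 turn units [ 0.0002 -0.      0.    ] rows>= 1.0
tcp [ 0.5962 -0.3096  0.0209] phi 59.71 tilt [ 0.0005 -0.0003] shift units [-0.011 -0.002  0.257] m [-0.0003 -0.0001  0.0064] rows>= 1.0 t 29.6 w 0.035 j [-0.48  0.72  0.21  1.06 -0.    0.05]
```

View pics/lbz2.png

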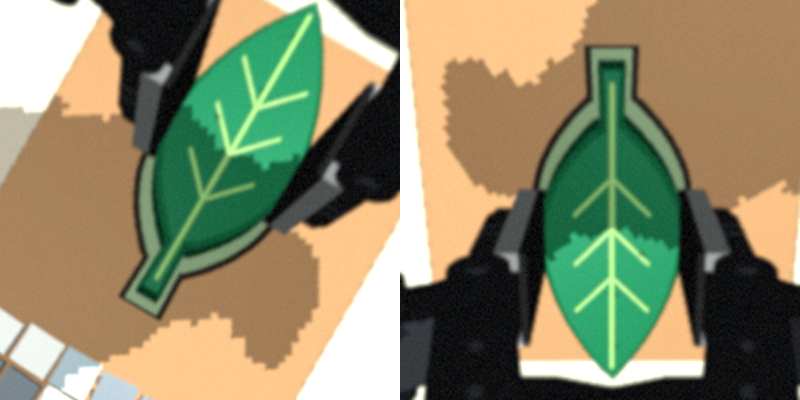

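```bash

python3 -m inch '[[0,0,0.1,0,0,0,0.4],[0,0,0.08,0,0,0,0.4],[0,0,0.04,0,0,0,0.4],[0,0,0.02,0,0,0,0.4],[0,0,0.015,0,0,0,0.4],[0,0,0,0,0,0,0.4],[0,0,0,0,0,0,0.4],[0,0,0,0,0,0,0.4]]'
python3 go.py .596 -.3098 .0145 59.7;python3 look.py w_lb3 .596 -.309 .01
python3 - <<'E'
from meas import *
p,d,c=load("w_lb3")
cv2.imwrite("pics/lbz3.png",np.hstack([cv2.convertScaleAbs(ortho(c,p,.59,-.305,.01,.06,.0003),alpha=1.6),cv2.convertScaleAbs(cv2.resize(p[130:330,150:350],(400,400),interpolation=2),alpha=1.6)]))
E
```

```text
clock: 30.45
eef_pos: [0.596, -0.3095, 0.0146]
tool_rot: [0.867, 0.498, 0.0, 0.0]
ft_force: [-2.5, 1.1, 4.3]
grip_width: 0.0349
phi now 59.71 turn units [ 0.0001 -0.      0.    ] rows>= 1.0
tcp [ 0.596  -0.3095  0.0146] phi 59.71 tilt [ 0.0002 -0.0001] shift units [-0.01   0.005  0.003] m [-0.0002  0.0001  0.0001] rows>= 1.0 t 30.45 w 0.0349 j [-0.48  0.73  0.2   1.05 -0.    0.05]
```

View pics/lbz3.png

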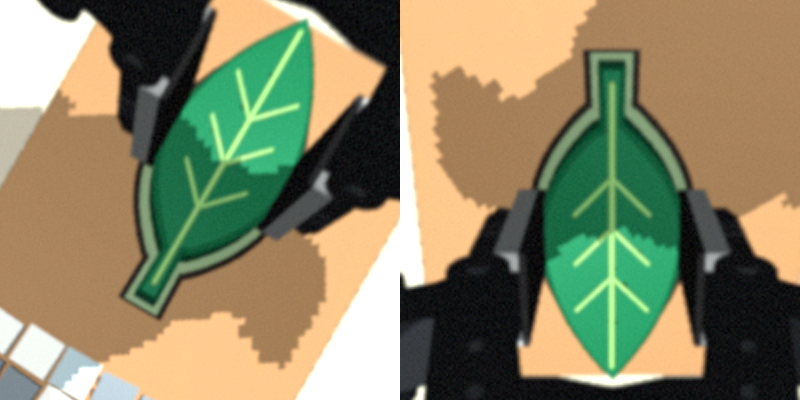

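```bash

python3 -m inch '[[0,0,0,0,0,0,0.15],[0,0,0,0,0,0,0.1],[0,0,0,0,0,0,0.05],[0,0,0,0,0,0,-0.15],[0,0,0,0,0,0,-0.3],[0,0,0,0,0,0,-0.5],[0,0,-0.1,0,0,0,-0.5],[0,0,-0.3,0,0,0,-0.5]]'
python3 -m inch '[[0,0,-0.6,0,0,0,-1],[0,0,-0.8,0,0,0,-1],[0,0,-0.8,0,0,0,-1],[0,0,-0.8,0,0,0,-1],[0,0,-0.8,0,0,0,-1],[0,0,-0.8,0,0,0,-1],[0,0,-0.5,0,0,0,-1],[0,0,0,0,0,0,-1]]'
python3 -m inch '[[0,-0.4,0,0,0,0,-1],[0,-0.3,0,0,0,0,-1],[0,0,0,0,0,0,-1],[0,0,0,0,0,0,-1],[0,0,0,0,0,0,-1],[0,0,0,0,0,0,-1],[0,0,0,0,0,0,-1],[0,0,0,0,0,0,-1]]'
python3 look.py w_lb4 .596 -.309 .01; python3 chk.py w_lb4 leaf .577 -.298 -30;NE=-1 python3 chk.py w_lb4 leaf .577 -.298 -30; python3 go.py .40 -.354 .16 18
```

```text
clock: 31.3
eef_pos: [0.5954, -0.3092, 0.0236]
tool_rot: [0.867, 0.498, -0.001, -0.001]
ft_force: [-1.0, 0.3, -0.5]
grip_width: 0.0643
clock: 32.1
eef_pos: [0.5976, -0.3103, 0.1554]
tool_rot: [0.867, 0.498, 0.002, 0.003]
ft_force: [1.0, 0.3, 0.3]
grip_width: 0.0852
clock: 32.9
eef_pos: [0.581, -0.3007, 0.1516]
tool_rot: [0.867, 0.498, -0.0, -0.0]
ft_force: [-0.4, -0.3, 0.4]
grip_width: 0.0855
board [ 0.5783 -0.2989] hd -30.08 cost -0.0507 target [ 0.5956 -0.3089]
leaf at [ 0.6013 -0.3122] err along 6.60 across -0.04 mm ang -0.35 75.04778498161936 35.85429771455723
board [ 0.5796 -0.2996] hd -30.19 cost -0.0530 target [ 0.5969 -0.3097]
leaf at [ 0.6011 -0.3122] err along 4.90 across 0.00 mm ang -0.26 75.15497522014488 35.93011829194867
phi now 59.71 turn units [-0.     -0.      0.2317] rows>= 5.0
tcp [ 0.581  -0.3007  0.1516] phi 59.71 tilt [-0.  0.] shift units [-5.492 -5.176 -0.336] m [-0.1373 -0.1294 -0.0084] rows>= 6.0 t 32.95 w 0.0855 j [-0.48  0.59  0.33  1.31  0.    0.05]
```

View pics/chk_w_lb4.png

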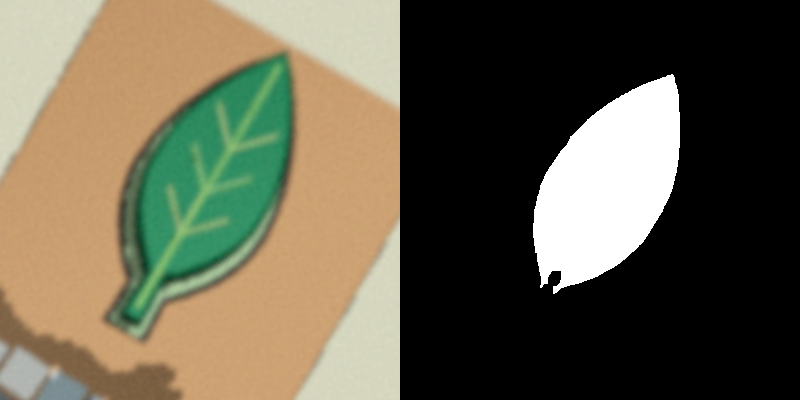

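```bash

python3 -m inch '[[-0.8,-0.75,0,0,0,0,-1],[-0.8,-0.75,0,0,0,0,-1],[-0.8,-0.75,0,0,0,0,-1],[-0.8,-0.75,0,0,0,0,-1],[-0.8,-0.75,0,0,0,0,-1],[-0.8,-0.75,0,0,0,0,-1],[-0.7,-0.7,0,0,0,0,-1],[0,0,0,0,0,0.0463,-1]]'
python3 -m inch '[[0,0,0,0,0,0.0463,-1],[0,0,0,0,0,0.0463,-1],[0,0,0,0,0,0.0463,-1],[0,0,0,0,0,0.0463,-1],[0,0,0,0,0,0,-1],[0,0,0,0,0,0,-1],[0,0,0,0,0,0,-1],[0,0,0,0,0,0,-1]]'
python3 look.py w_drop .4 -.354 .012;python3 pf.py w_drop drop .4 -.354 -72;python3 go.py .40 -.354 .16 18
```

```text
clock: 33.75
eef_pos: [0.3964, -0.3544, 0.1519]
tool_rot: [0.903, 0.43, -0.001, -0.0]
ft_force: [0.3, 0.4, -0.1]
grip_width: 0.0857
clock: 34.55
eef_pos: [0.3993, -0.3538, 0.1517]
tool_rot: [0.988, 0.157, 0.0, 0.0]
ft_force: [0.0, -0.1, -0.6]
grip_width: 0.0855
drop (array([ 0.39727782, -0.34280543]), np.float64(287.14596788476587), {'sym': np.float64(0.9769636392593384), 'len': np.float64(68.132369563704), 'wid': np.float64(41.9724087597238), 'front': array([ 0.39700252, -0.34191312]), 'back': array([ 0.39755311, -0.34369775])})
depth (array([ 0.39749165, -0.34313199]), np.float64(287.13688499992594), {'sym': np.float64(0.9665448665618896), 'len': np.float64(70.02924605414049), 'wid': np.float64(43.38453379046229), 'front': array([ 0.39749596, -0.34314596]), 'back': array([ 0.39748735, -0.34311801])})
phi now 18.09 turn units [-0.      0.      0.0005] rows>= 1.0
tcp [ 0.3993 -0.3538  0.1517] phi 18.09 tilt [-0.  0.] shift units [ 0.024  0.015 -0.333] m [ 0.0006  0.0004 -0.0083] rows>= 1.0 t 34.6 w 0.0855 j [-0.73  0.35 -0.05  1.17  0.    0.53]
```

View pics/w_drop.png

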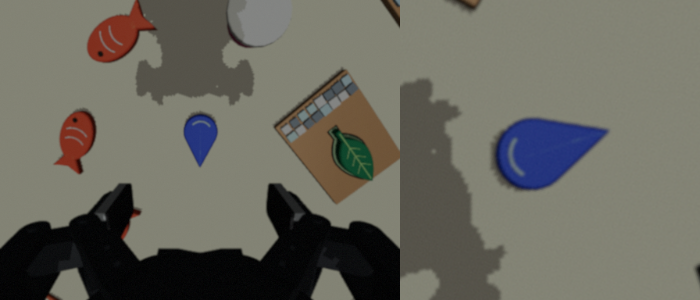

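View pics/pf_w_drop.png

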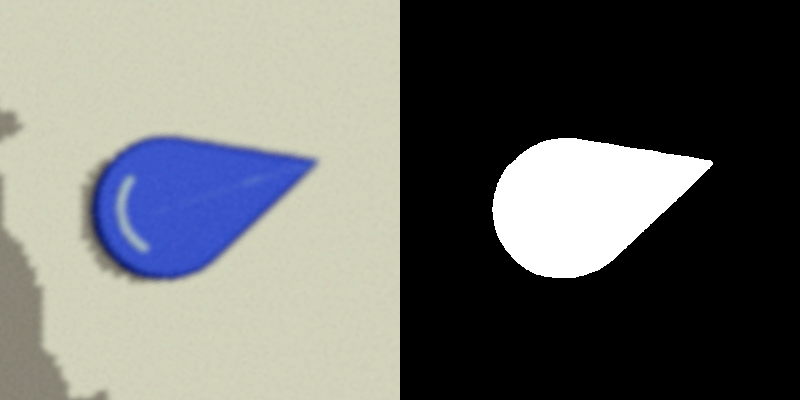

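```bash
python3 go.py .3968 -.3432 .004 17.1
```

```text
phi now 18.09 turn units [-0.      0.      0.0055] rows>= 1.0
tcp [ 0.3993 -0.3538  0.1517] phi 18.09 tilt [-0.  0.] shift units [ 0.037 -0.435  5.907] m [ 0.0009 -0.0109  0.1477] rows>= 6.0 t 34.6 w 0.0855 j [-0.73  0.35 -0.05  1.17  0.    0.53]
```

```bash

python3 -m inch '[[0.037,-0.435,0,0,0,0.0055,-1],[0,0,0.95,0,0,0,-1],[0,0,0.95,0,0,0,-1],[0,0,0.9,0,0,0,-1],[0,0,0.9,0,0,0,-1],[0,0,0.8,0,0,0,-1],[0,0,0.6,0,0,0,-1],[0,0,0.4,0,0,0,-1]]'
python3 -m inch '[[0,0,0.2,0,0,0,-1],[0,0,0.2,0,0,0,-1],[0,0,0,0,0,0,-0.5],[0,0,0,0,0,0,-0.3],[0,0,0,0,0,0,-0.1],[0,0,0,0,0,0,-0.07],[0,0,0,0,0,0,-0.07],[0,0,0,0,0,0,-0.07]]'
python3 go.py .3968 -.3432 .0040 17.1; python3 look.py w_drop2 .397 -.343 .012;python3 pf.py w_drop2 drop .397 -.343 -72
```

```text
clock: 35.4
eef_pos: [0.396, -0.3419, 0.013]
tool_rot: [0.989, 0.148, -0.001, -0.001]
ft_force: [-0.1, 0.4, 0.1]
grip_width: 0.0852
clock: 36.2
eef_pos: [0.3969, -0.3433, 0.0043]
tool_rot: [0.989, 0.148, 0.0, 0.0]
ft_force: [-0.0, -0.4, 0.2]
grip_width: 0.0458
phi now 17.04 turn units [ 0.0001 -0.     -0.0003] rows>= 1.0
tcp [ 0.3969 -0.3433  0.0043] phi 17.04 tilt [ 0.0002 -0.0002] shift units [-0.001 -0.004  0.013] m [-0.     -0.0001  0.0003] rows>= 1.0 t 36.2 w 0.0458 j [-0.71  0.5  -0.26  0.81  0.    0.56]
drop (array([ 0.39709628, -0.34220096]), np.float64(287.19638186395514), {'sym': np.float64(0.9766986966133118), 'len': np.float64(72.23329802909095), 'wid': np.float64(43.492859482469946), 'front': array([ 0.39742641, -0.3432677 ]), 'back': array([ 0.39676614, -0.34113423])})
depth (array([ 0.3969838 , -0.34179684]), np.float64(287.24336995999084), {'sym': np.float64(0.9474745988845825), 'len': np.float64(68.74478538476863), 'wid': np.float64(46.31729883559047), 'front': array([ 0.39679775, -0.34119744]), 'back': array([ 0.39716984, -0.34239624])})
```

View pics/w_drop2.png

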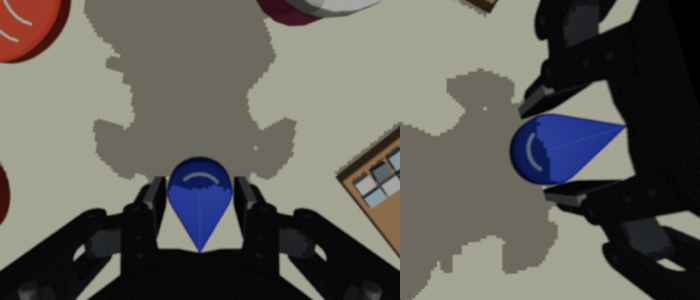

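```bash

python3 -m inch '[[0,0,0,0,0,0,-0.05],[0,0,0,0,0,0,-0.02],[0,0,0,0,0,0,0.05],[0,0,0,0,0,0,0.3],[0,0,0,0,0,0,0.3],[0,0,0,0,0,0,0.3],[0,0,-0.1,0,0,0,0.3],[0,0,-0.3,0,0,0,0.3]]'
python3 go.py .3968 -.3432 .0040 17.1; python3 look.py w_drop3 .397 -.343 .02
```

```text
clock: 37.05
eef_pos: [0.3961, -0.3426, 0.0135]
tool_rot: [0.989, 0.148, -0.001, -0.001]
ft_force: [-0.5, 0.3, -0.2]
grip_width: 0.0409
phi now 17.05 turn units [-0.0006  0.0004 -0.0003] rows>= 1.0
tcp [ 0.3961 -0.3426  0.0135] phi 17.05 tilt [-0.0016  0.0014] shift units [0.02  0.031 0.381] m [0.0005 0.0008 0.0095] rows>= 1.0 t 37.05 w 0.0409 j [-0.71  0.49 -0.26  0.83  0.    0.56]
```

View pics/w_drop3.png

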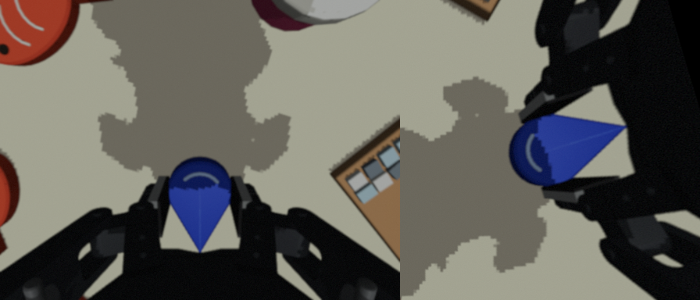

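```bash

python3 -m inch '[[0,0,-0.6,0,0,0,0.3],[0,0,-0.9,0,0,0,0.3],[0,0,-0.9,0,0,0,0.3],[0,0,-0.9,0,0,0,0.3],[0,0,-0.9,0,0,0,0.3],[0,0,-0.9,0,0,0,0.3],[0,0,-0.7,0,0,-0.0453,0.3],[0,0,-0.3,0,0,-0.0453,0.3]]'
python3 -m inch '[[0,0,0,0,0,-0.0453,0.3],[0,0,0,0,0,-0.0453,0.3],[0,0,0,0,0,-0.0453,0.3],[0,0,0,0,0,-0.0453,0.3],[0,0,0,0,0,-0.0453,0.3],[0,0,0,0,0,-0.0453,0.3],[0,0,0,0,0,-0.0453,0.3],[0,0,0,0,0,-0.0453,0.3]]'
python3 -m inch '[[0,0,0,0,0,-0.0453,0.3],[0,0,0,0,0,-0.0453,0.3],[0,0,0,0,0,0,0.3],[0,0,0,0,0,0,0.3],[0,0,0,0,0,0,0.3],[0,0,0,0,0,0,0.3],[0,0,0,0,0,0,0.3],[0,0,0,0,0,0,0.3]]'
python3 go.py .6 .315 .17 115
```

```text
clock: 37.9
eef_pos: [0.3977, -0.344, 0.169]
tool_rot: [0.957, 0.29, 0.001, 0.002]
ft_force: [0.6, -0.6, -0.0]
grip_width: 0.0406
clock: 38.7
eef_pos: [0.3968, -0.3432, 0.1668]
tool_rot: [0.65, 0.76, -0.0, 0.0]
ft_force: [0.0, 0.4, -0.0]
grip_width: 0.0412
clock: 39.5
eef_pos: [0.3968, -0.3432, 0.1667]
tool_rot: [0.538, 0.843, 0.0, -0.0]
ft_force: [0.1, -0.4, -0.1]
grip_width: 0.0411
phi now 114.87 turn units [-0.     -0.     -0.0007] rows>= 1.0
tcp [ 0.3968 -0.3432  0.1667] phi 114.87 tilt [-0.  0.] shift units [20.468 18.446 -0.133] m [ 0.5117  0.4612 -0.0033] rows>= 21.0 t 39.5 w 0.0411 j [-0.71  0.33 -0.05  1.19  0.   -1.15]
```

```bash

python3 -m inch '[[0.6,0.54,0,0,0,0,0.3],[0.95,0.86,0,0,0,0,0.3],[0.95,0.86,0,0,0,0,0.3],[0.95,0.86,0,0,0,0,0.3],[0.95,0.86,0,0,0,0,0.3],[0.95,0.86,0,0,0,0,0.3],[0.95,0.86,0,0,0,0,0.3],[0.95,0.86,0,0,0,0,0.3]]'
python3 -m inch '[[0.95,0.86,0,0,0,0,0.3],[0.95,0.86,0,0,0,0,0.3],[0.95,0.86,0,0,0,0,0.3],[0.95,0.86,0,0,0,0,0.3],[0.95,0.86,0,0,0,0,0.3],[0.95,0.86,0,0,0,0,0.3],[0.95,0.86,0,0,0,0,0.3],[0.95,0.86,0,0,0,0,0.3]]'
python3 -m inch '[[0.95,0.86,0,0,0,0,0.3],[0.95,0.86,0,0,0,0,0.3],[0.95,0.86,0,0,0,0,0.3],[0.95,0.84,0,0,0,0,0.3],[0.9,0.7,0,0,0,0,0.3],[0.5,0.4,0,0,0,-0.0005,0.3],[0.3,0.1,0,0,0,0,0.3],[0,0,0,0,0,0,0.3]]'
python3 -m inch '[[0,0,0,0,0,0,0.3],[0,0,0,0,0,0,0.3],[0,0,0,0,0,0,0.3],[0,0,0,0,0,0,0.3],[0,0,0,0,0,0,0.3],[0,0,0,0,0,0,0.3],[0,0,0,0,0,0,0.3],[0,0,0,0,0,0,0.3]]'
python3 go.py .6 .315 .17 115;python3 look.py w_db2 .6 .316 .01;python3 bf.py w_db2 .600 .314 25 2>/dev/null; NE=-1 python3 bf.py w_db2 .600 .314 25 2>/dev/null
```

```text
clock: 40.3
eef_pos: [0.4696, -0.1085, 0.1668]
tool_rot: [0.538, 0.843, 0.0, 0.0]
ft_force: [0.7, -0.0, -0.5]
grip_width: 0.041
clock: 41.1
eef_pos: [0.5456, 0.1363, 0.1667]
tool_rot: [0.538, 0.843, 0.0, 0.0]
ft_force: [0.7, -1.5, -1.1]
grip_width: 0.0408
clock: 41.9
eef_pos: [0.5917, 0.3091, 0.1661]
tool_rot: [0.537, 0.844, -0.0, -0.0]
ft_force: [-0.1, -1.0, -1.0]
grip_width: 0.0407
clock: 42.7
eef_pos: [0.5922, 0.3083, 0.1667]
tool_rot: [0.537, 0.843, 0.0, -0.0]
ft_force: [-0.5, -0.7, -0.4]
grip_width: 0.0408
phi now 114.98 turn units [-0.     -0.     -0.0001] rows>= 1.0
tcp [0.5922 0.3083 0.1667] phi 114.98 tilt [-0.  0.] shift units [ 0.11   0.396 -0.133] m [ 0.0027  0.0099 -0.0033] rows>= 1.0 t 42.7 w 0.0408 j [0.48 0.61 0.4  1.36 0.   0.04]
board [0.5934 0.3115] hd 25.34 -0.03148822253292674 target [0.6115 0.32  ]
board [0.6002 0.3146] hd 24.85 -0.04736137364427669 target [0.6183 0.323 ]
```

View pics/bf_w_db2.png

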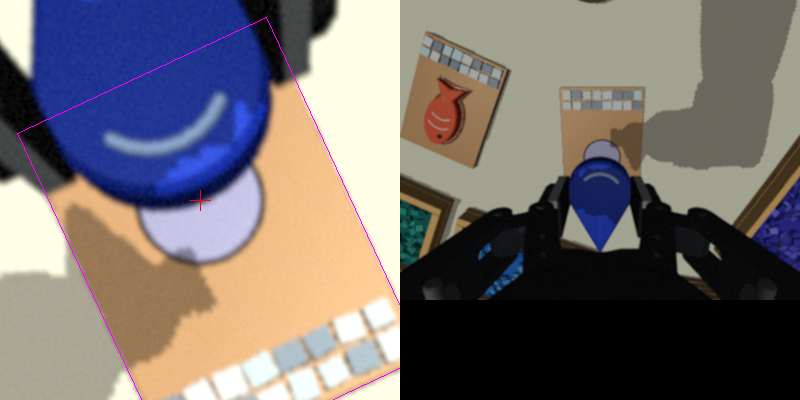

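```bash
python3 go.py .6182 .3222 .021 115
```

```text
phi now 114.99 turn units [-0.      0.     -0.0001] rows>= 1.0
tcp [0.5922 0.3084 0.1667] phi 114.99 tilt [-0. -0.] shift units [0.062 1.177 5.827] m [0.0015 0.0294 0.1457] rows>= 6.0 t 42.75 w 0.0406 j [ 0.48  0.61  0.4   1.36 -0.    0.04]
```

```bash

python3 -m inch '[[0.062,0.6,0,0,0,0,0.3],[0,0.577,0.4,0,0,0,0.3],[0,0,0.9,0,0,0,0.3],[0,0,0.9,0,0,0,0.3],[0,0,0.9,0,0,0,0.3],[0,0,0.9,0,0,0,0.3],[0,0,0.8,0,0,0,0.3],[0,0,0.4,0,0,0,0.3]]'
python3 -m inch '[[0,0,0.3,0,0,0,0.3],[0,0,0.23,0,0,0,0.3],[0,0,0.1,0,0,0,0.3],[0,0,0,0,0,0,0.3],[0,0,0,0,0,0,0.3],[0,0,0,0,0,0,0.3],[0,0,0,0,0,0,0.3],[0,0,0,0,0,0,0.3]]'
python3 go.py .6182 .3222 .0145 115;python3 look.py w_db3 .596 -.309 .01
cat > z.py <<'E'
import sys
from meas import *
n,x,y=sys.argv[1],float(sys.argv[2]),float(sys.argv[3])
p,d,c=load(n)
cv2.imwrite("pics/z_%s.png"%n,np.hstack([cv2.convertScaleAbs(ortho(c,p,x,y,.01,.06,.0003),alpha=1.6),cv2.convertScaleAbs(cv2.resize(p[130:330,150:350],(400,400),interpolation=2),alpha=1.6)]))
E
python3 z.py w_db3 .61 .32
```

```text
clock: 43.55
eef_pos: [0.6169, 0.3215, 0.0341]
tool_rot: [0.537, 0.843, -0.002, -0.001]
ft_force: [-0.0, -0.4, -1.4]
grip_width: 0.0409
clock: 44.35
eef_pos: [0.6184, 0.3223, 0.0213]
tool_rot: [0.537, 0.843, 0.0, 0.0]
ft_force: [-0.2, -0.2, -1.2]
grip_width: 0.0408
phi now 114.98 turn units [ 0.0002 -0.     -0.0001] rows>= 1.0
tcp [0.6184 0.3223 0.0213] phi 114.98 tilt [0.0005 0.0003] shift units [ 0.001 -0.007  0.272] m [ 0.     -0.0002  0.0068] rows>= 1.0 t 44.35 w 0.0408 j [0.48 0.77 0.31 1.11 0.   0.04]
```

View pics/z_w_db3.png

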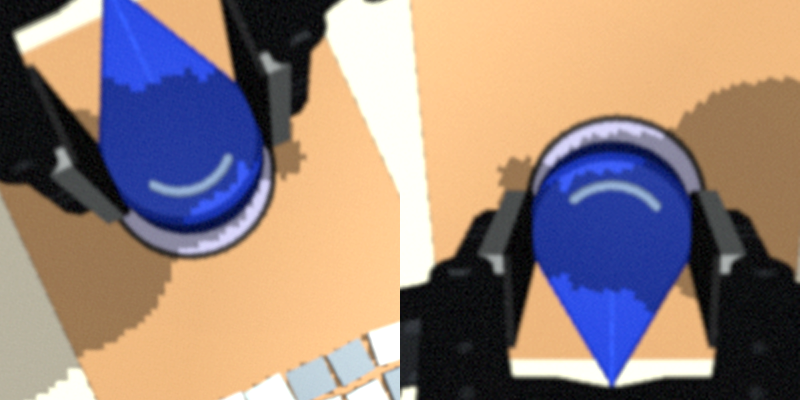

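```bash

python3 -m inch '[[0.02,0,0.1,0,0,0,0.3],[0,0,0.08,0,0,0,0.3],[0,0,0.04,0,0,0,0.3],[0,0,0,0,0,0,0.3],[0,0,0,0,0,0,0.3],[0,0,0,0,0,0,0.3],[0,0,0,0,0,0,0.3],[0,0,0,0,0,0,0.3]]'
python3 go.py .6182 .3222 .0145 115;python3 look.py w_db4 .596 -.309 .01
python3 z.py w_db4 .61 .32
```

```text
clock: 45.2
eef_pos: [0.6181, 0.3226, 0.0155]
tool_rot: [0.537, 0.843, 0.0, 0.0]
ft_force: [0.0, 0.1, -0.4]
grip_width: 0.0403
phi now 114.98 turn units [ 0.0001  0.     -0.0001] rows>= 1.0
tcp [0.6181 0.3226 0.0155] phi 114.98 tilt [0.0002 0.0001] shift units [-0.018 -0.002  0.041] m [-0.0004 -0.0001  0.001 ] rows>= 1.0 t 45.2 w 0.0403 j [ 0.48  0.78  0.3   1.09 -0.    0.05]
```

View pics/z_w_db4.png

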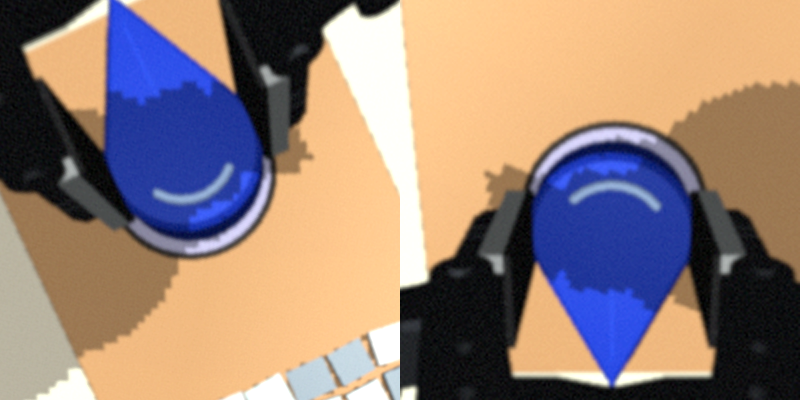

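```bash
python3 - <<'E'
from meas import *
p,d,c=load("w_db4")
# board-aligned crop: rotate ortho so heading up
o=ortho(c,p,.612,.3195,.01,.05,.0001)
M=cv2.getRotationMatrix2D((500,500),-25.0,1); r=cv2.warpAffine(o,M,(1000,1000))
cv2.imwrite("pics/dbz.png",cv2.convertScaleAbs(r[450:950,150:850],alpha=1.7))
P=height(c,d);print(P[150:340:10,257].round(4).tolist())
E
```

```text
[[0.5752, 0.3029, 0.0102], [0.5799, 0.3052, 0.0098], [0.5848, 0.3075, 0.009], [0.5898, 0.3098, 0.0087], [0.5942, 0.3118, 0.0111], [0.5993, 0.3142, 0.0108], [0.6007, 0.3148, 0.0222], [0.6051, 0.3169, 0.0234], [0.611, 0.3196, 0.0209], [0.6153, 0.3217, 0.0226], [0.6204, 0.324, 0.0227], [0.6257, 0.3265, 0.0226], [0.6316, 0.3293, 0.0216], [0.6369, 0.3318, 0.022], [0.642, 0.3341, 0.0229], [0.6479, 0.3369, 0.0227], [0.6548, 0.3401, 0.0214], [0.6607, 0.3429, 0.0216], [0.609, 0.3183, 0.093]]
```

View pics/dbz.png

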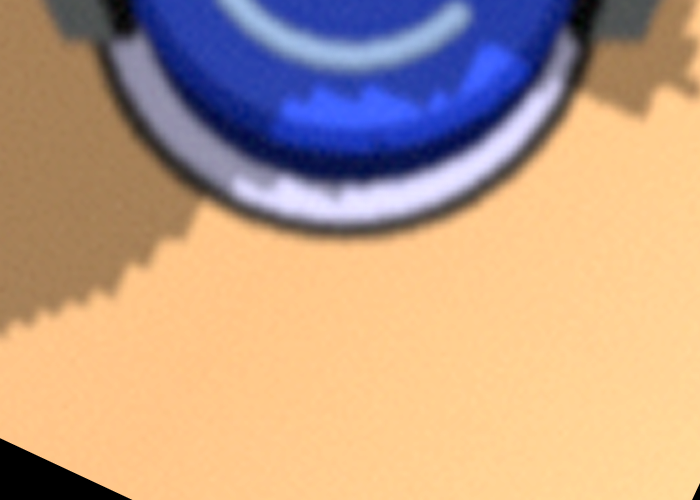

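```bash

python3 -m inch '[[0.016,-0.06,0,0,0,0,0.3],[0,0,0,0,0,0,0.3],[0,0,0.02,0,0,0,0.3],[0,0,0.015,0,0,0,0.3],[0,0,0.01,0,0,0,0.3],[0,0,0.01,0,0,0,0.3],[0,0,0,0,0,0,0.3],[0,0,0,0,0,0,0.3]]'
python3 go.py .6182 .3222 .0145 115;python3 look.py w_db5 .596 -.309 .01
python3 - <<'E'
from meas import *
p,d,c=load("w_db5")
o=ortho(c,p,.612,.3195,.01,.05,.0001)
M=cv2.getRotationMatrix2D((500,500),-25.0,1); r=cv2.warpAffine(o,M,(1000,1000))
cv2.imwrite("pics/dbz5.png",cv2.convertScaleAbs(r[450:950,150:850],alpha=1.7))
E
```

```text
clock: 46.05
eef_pos: [0.6165, 0.3223, 0.0147]
tool_rot: [0.537, 0.843, 0.0, 0.0]
ft_force: [-2.5, -0.9, 5.6]
grip_width: 0.0409
phi now 114.98 turn units [ 0.0001 -0.     -0.0001] rows>= 1.0
tcp [0.6165 0.3223 0.0147] phi 114.98 tilt [0.0002 0.0001] shift units [-0.035  0.06   0.007] m [-0.0009  0.0015  0.0002] rows>= 1.0 t 46.05 w 0.0409 j [0.48 0.77 0.29 1.09 0.   0.05]
```

View pics/dbz5.png

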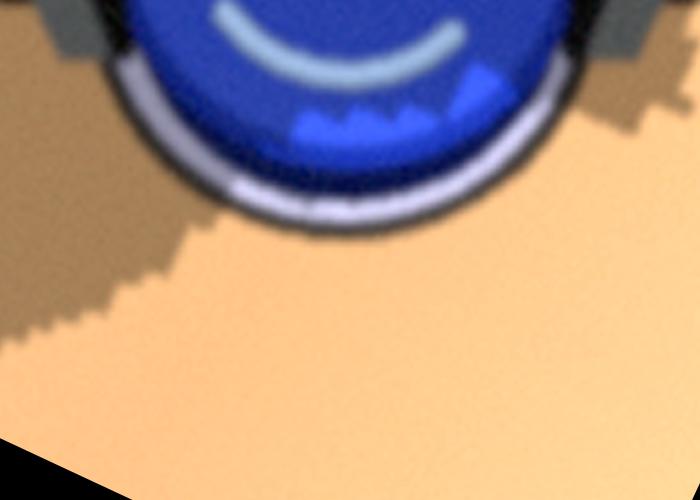

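```bash

python3 -m inch '[[0,0,0,0,0,0,0.1],[0,0,0,0,0,0,0.03],[0,0,0,0,0,0,-0.05],[0,0,0,0,0,0,-0.15],[0,0,0,0,0,0,-0.3],[0,0,0,0,0,0,-0.5],[0,0,-0.1,0,0,0,-0.5],[0,0,-0.3,0,0,0,-0.5]]'
python3 -m inch '[[0,0,-0.6,0,0,0,-1],[0,0,-0.8,0,0,0,-1],[0,0,-0.8,0,0,0,-1],[0,0,-0.8,0,0,0,-1],[0,0,-0.8,0,0,0,-1],[0,0,-0.8,0,0,0,-1],[0,-0.4,-0.5,0,0,0,-1],[0,-0.4,0,0,0,0,-1]]'
python3 -m inch '[[0,0,0,0,0,0,-1],[0,0,0,0,0,0,-1],[0,0,0,0,0,0,-1],[0,0,0,0,0,0,-1],[0,0,0,0,0,0,-1],[0,0,0,0,0,0,-1],[0,0,0,0,0,0,-1],[0,0,0,0,0,0,-1]]'
python3 look.py w_db6 .596 -.309 .01; python3 chk.py w_db6 drop .600 .314 25;NE=-1 python3 chk.py w_db6 drop .600 .314 25; python3 go.py .442 .06 .15 115
```

```text
clock: 46.9
eef_pos: [0.6158, 0.322, 0.0233]
tool_rot: [0.537, 0.843, -0.001, -0.001]
ft_force: [-0.7, 0.2, -0.2]
grip_width: 0.0641
clock: 47.7
eef_pos: [0.5993, 0.3144, 0.1555]
tool_rot: [0.537, 0.843, 0.003, 0.001]
ft_force: [0.5, -0.4, -0.6]
grip_width: 0.0855
clock: 48.5
eef_pos: [0.5984, 0.3139, 0.1514]
tool_rot: [0.537, 0.843, -0.0, -0.0]
ft_force: [1.2, -0.8, 0.1]
grip_width: 0.0854
board [0.5988 0.314 ] hd 25.02 cost -0.0507 target [0.6169 0.3225]
drop at [0.6161 0.3216] err along -1.11 across -0.43 mm ang 0.07 68.72450180460784 42.901018016245494
board [0.6003 0.3147] hd 25.01 cost -0.0534 target [0.6185 0.3232]
drop at [0.6162 0.3216] err along -2.75 across -0.46 mm ang 0.09 68.77598615212506 42.91842651093729
phi now 114.98 turn units [-0.      0.     -0.0001] rows>= 1.0
tcp [0.5984 0.3139 0.1515] phi 114.98 tilt [-0.0001 -0.0001] shift units [-6.564 -9.959  0.059] m [-0.1641 -0.249   0.0015] rows>= 10.0 t 48.55 w 0.0852 j [ 0.48  0.64  0.41  1.34 -0.    0.05]
```

View pics/chk_w_db6.png

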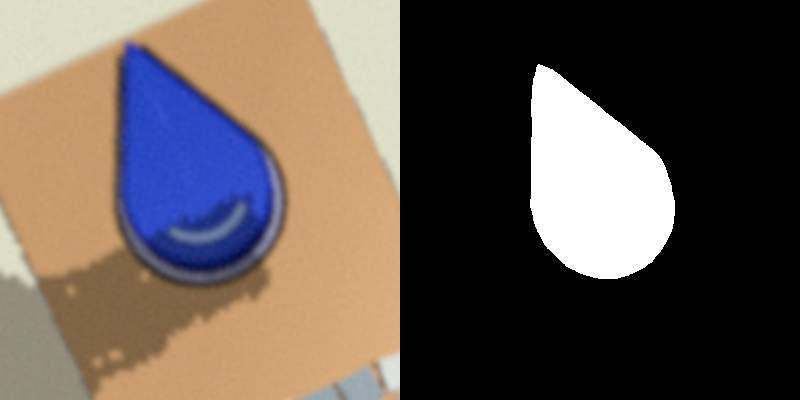

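```bash
cat > ol.py <<'E'
import sys
from meas import *
# outline fit in an empty-board image: outer boundary of dark line via low value
n,kind,x,y,h=sys.argv[1],sys.argv[2],*map(float,sys.argv[3:6])
p,d,c=load(n);res=.0003
o=ortho(c,p,x,y,.01,.055,res);o=cv2.bilateralFilter(o,7,20,5)
hsv=cv2.cvtColor(o,cv2.COLOR_BGR2HSV).astype(int)
board=((hsv[...,0]>4)&(hsv[...,0]<20)&(hsv[...,1]>85)&(hsv[...,2]>70))
m=(~board).astype(np.uint8); 
k,l,st,ce=cv2.connectedComponentsWithStats(m,connectivity=4); i=l[183,183]
m=(l==i).astype(np.uint8); m=cv2.morphologyEx(m,cv2.MORPH_OPEN,np.ones((5,5)))
r=symfit(m,x,y,res,kind,h,grow=3);print(r)
cv2.imwrite("pics/ol_%s.png"%n,np.hstack([cv2.convertScaleAbs(o,alpha=1.6),m[...,None].repeat(3,2)*255]))
E
python3 ol.py w_db drop .617 .323 25
```

```text
(array([0.6170178 , 0.32247132]), np.float64(24.89733530775368), {'sym': np.float64(0.9791918992996216), 'len': np.float64(77.18059913981202), 'wid': np.float64(51.485469901757504), 'front': array([0.61755324, 0.32271984]), 'back': array([0.61648236, 0.32222281])})
```

View pics/ol_w_db.png

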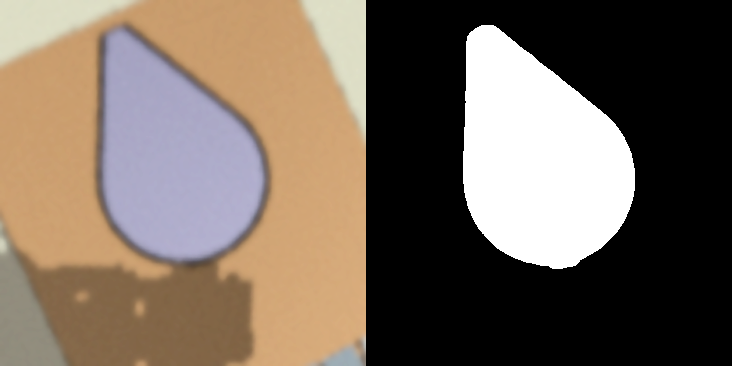

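```bash

python3 -m inch '[[-0.62,-0.95,0,0,0,0,-1],[-0.62,-0.95,0,0,0,0,-1],[-0.62,-0.95,0,0,0,0,-1],[-0.62,-0.95,0,0,0,0,-1],[-0.62,-0.95,0,0,0,0,-1],[-0.62,-0.95,0,0,0,0,-1],[-0.62,-0.95,0,0,0,0,-1],[-0.62,-0.95,0,0,0,0,-1]]'
python3 -m inch '[[-0.62,-0.95,0,0,0,0,-1],[-0.62,-0.95,0,0,0,0,-1],[-0.36,-0.45,0,0,0,0.0472,-1],[0,0,0,0,0,0.0472,-1],[0,0,0,0,0,0.0472,-1],[0,0,0,0,0,0.0472,-1],[0,0,0,0,0,0.0472,-1],[0,0,0,0,0,0.0472,-1]]'
python3 -m inch '[[0,0,0,0,0,0,-1],[0,0,0,0,0,0,-1],[0,0,0,0,0,0,-1],[0,0,0,0,0,0,-1],[0,0,0,0,0,0,-1],[0,0,0,0,0,0,-1],[0,0,0,0,0,0,-1],[0,0,0,0,0,0,-1]]'
python3 look.py w_fl .442 .06 .012;python3 pf.py w_fl flower .442 .06 0;python3 go.py .442 .06 .15 64
```

```text
clock: 49.35
eef_pos: [0.4779, 0.1204, 0.1518]
tool_rot: [0.537, 0.843, 0.0, 0.0]
ft_force: [0.7, 0.7, -0.7]
grip_width: 0.0852
clock: 50.15
eef_pos: [0.4422, 0.0601, 0.1519]
tool_rot: [0.85, 0.527, 0.0, 0.0]
ft_force: [0.7, -0.8, 0.8]
grip_width: 0.0851
clock: 50.95
eef_pos: [0.4421, 0.0602, 0.1515]
tool_rot: [0.848, 0.53, -0.0, 0.0]
ft_force: [-0.3, -0.6, -0.4]
grip_width: 0.0855
flower (array([0.4465466 , 0.06229446]), array([0.4465722 , 0.06231435]), 25.36883544921875)
depth (array([0.44679999, 0.0633    ]), array([0.44571444, 0.0627521 ]), 27.040912628173828)
phi now 64.02 turn units [-0.      0.      0.0001] rows>= 1.0
tcp [0.4421 0.0602 0.1515] phi 64.02 tilt [-0.0001 -0.    ] shift units [-0.01  -0.001  0.061] m [-0.0002 -0.      0.0015] rows>= 1.0 t 51.0 w 0.0855 j [ 0.14  0.19 -0.28  1.1   0.    0.59]
```

View pics/w_fl.png

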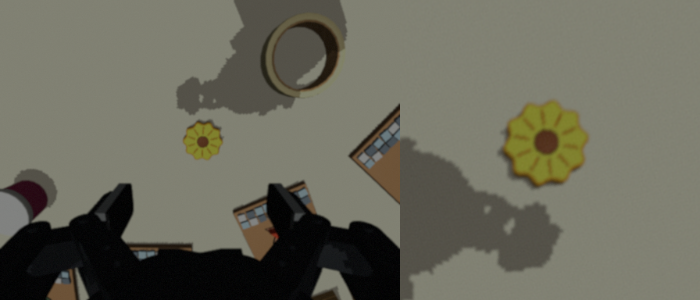

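View pics/pf_w_fl.png

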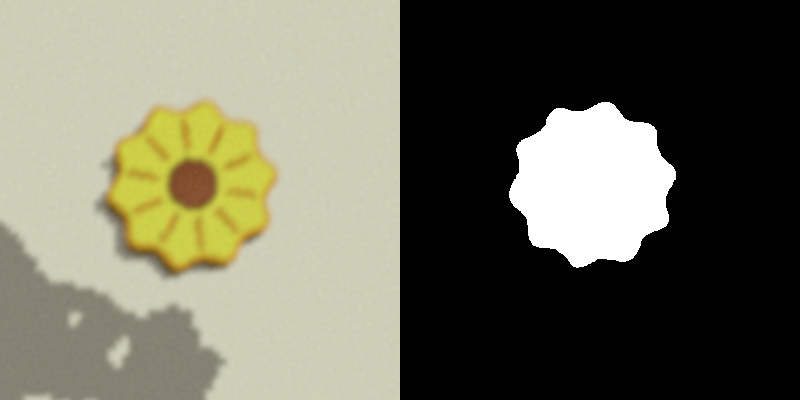

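```bash
python3 go.py .4462 .0617 .004 64
```

```text
phi now 64.02 turn units [-0.      0.      0.0001] rows>= 1.0
tcp [0.4421 0.0602 0.1515] phi 64.02 tilt [-0.0001 -0.    ] shift units [0.125 0.121 5.901] m [0.0031 0.003  0.1475] rows>= 6.0 t 51.0 w 0.0855 j [ 0.14  0.19 -0.28  1.1   0.    0.59]
```

```bash

python3 -m inch '[[0.125,0.12,0,0,0,0,-1],[0,0,0.95,0,0,0,-1],[0,0,0.95,0,0,0,-1],[0,0,0.9,0,0,0,-1],[0,0,0.9,0,0,0,-1],[0,0,0.8,0,0,0,-1],[0,0,0.6,0,0,0,-1],[0,0,0.4,0,0,0,-1]]'
python3 -m inch '[[0,0,0.2,0,0,0,-1],[0,0,0.2,0,0,0,-1],[0,0,0,0,0,0,-0.6],[0,0,0,0,0,0,-0.35],[0,0,0,0,0,0,-0.26],[0,0,0,0,0,0,-0.26],[0,0,0,0,0,0,-0.26],[0,0,0,0,0,0,-0.26]]'
python3 go.py .4462 .0617 .004 64; python3 look.py w_fl2 .446 .062 .012
```

```text
clock: 51.8
eef_pos: [0.4459, 0.0617, 0.0129]
tool_rot: [0.848, 0.53, -0.001, -0.0]
ft_force: [-0.5, -0.4, 0.6]
grip_width: 0.0852
clock: 52.6
eef_pos: [0.4463, 0.0617, 0.0042]
tool_rot: [0.848, 0.53, 0.0, 0.0]
ft_force: [-0.7, -0.0, 0.8]
grip_width: 0.0536
phi now 64.01 turn units [ 0.0001 -0.0001  0.    ] rows>= 1.0
tcp [0.4463 0.0617 0.0042] phi 64.01 tilt [0.0004 0.    ] shift units [-0.002 -0.004  0.01 ] m [-0.0001 -0.0001  0.0002] rows>= 1.0 t 52.6 w 0.0536 j [ 0.14  0.39 -0.46  0.72 -0.    0.59]
```

View pics/w_fl2.png

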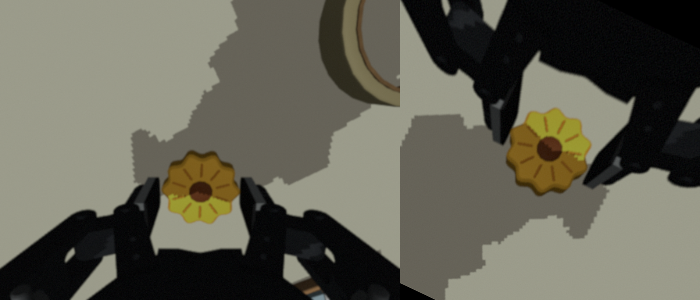

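```bash

python3 -m inch '[[0,0,0,0,0,0,-0.22],[0,0,0,0,0,0,-0.18],[0,0,0,0,0,0,-0.1],[0,0,0,0,0,0,0.2],[0,0,0,0,0,0,0.2],[0,0,0,0,0,0,0.2],[0,0,-0.1,0,0,0,0.2],[0,0,-0.3,0,0,0,0.2]]'
python3 -m inch '[[0,0,-0.6,0,0,0,0.2],[0,0,-0.9,0,0,0,0.2],[0,0,-0.9,0,0,0,0.2],[0,0,-0.9,0,0,0,0.2],[0,0,-0.9,0,0,0,0.2],[0,0,-0.9,0,0,0,0.2],[0,0,-0.7,0,0,0,0.2],[0,0,-0.3,0,0,0,0.2]]'
python3 -m inch '[[-0.2,0.6,0,0,0,0,0.2],[-0.3,0.95,0,0,0,0,0.2],[-0.3,0.95,0,0,0,0,0.2],[-0.3,0.95,0,0,0,0,0.2],[-0.3,0.95,0,0,0,0,0.2],[-0.3,0.95,0,0,0,0,0.2],[-0.3,0.95,0,0,0,0,0.2],[-0.3,0.95,0,0,0,0,0.2]]'
python3 -m inch '[[-0.3,0.95,0,0,0,0,0.2],[-0.3,0.95,0,0,0,0,0.2],[0,0.4,0,0,0,0,0.2],[0,0,0,0,0,0,0.2],[0,0,0,0,0,0,0.2],[0,0,0,0,0,0,0.2],[0,0,0,0,0,0,0.2],[0,0,0,0,0,0,0.2]]'
python3 go.py .65 -.116 .17 64;python3 look.py w_flb .65 -.116 .01;python3 bf.py w_flb .63 -.107 -26 2>/dev/null; NE=-1 python3 bf.py w_flb .63 -.107 -26 2>/dev/null
```

```text
clock: 53.45
eef_pos: [0.4454, 0.0616, 0.0137]
tool_rot: [0.848, 0.53, -0.001, -0.0]
ft_force: [0.1, -0.9, -0.6]
grip_width: 0.0463
clock: 54.25
eef_pos: [0.4472, 0.0618, 0.1686]
tool_rot: [0.848, 0.53, 0.001, 0.001]
ft_force: [0.9, -0.2, -0.8]
grip_width: 0.0466
clock: 55.05
eef_pos: [0.5842, -0.071, 0.1647]
tool_rot: [0.848, 0.53, -0.001, -0.001]
ft_force: [-0.3, 0.9, -0.7]
grip_width: 0.0465
clock: 55.85
eef_pos: [0.6288, -0.1077, 0.1668]
tool_rot: [0.848, 0.53, 0.0, 0.0]
ft_force: [-1.0, -0.4, -0.2]
grip_width: 0.0464
phi now 64.05 turn units [ 0.0001 -0.      0.0003] rows>= 1.0
tcp [ 0.6288 -0.1077  0.1668] phi 64.05 tilt [ 0.0002 -0.    ] shift units [ 0.073  0.91  -0.127] m [ 0.0018  0.0227 -0.0032] rows>= 1.0 t 55.85 w 0.0464 j [-0.17  0.55  0.3   1.32 -0.    0.28]
board [ 0.629  -0.1058] hd -26.67 -0.03411043488260769 target [ 0.6469 -0.1148]
board [ 0.632  -0.1072] hd -26.23 -0.05051882335654534 target [ 0.6499 -0.1161]
```

View pics/bf_w_flb.png

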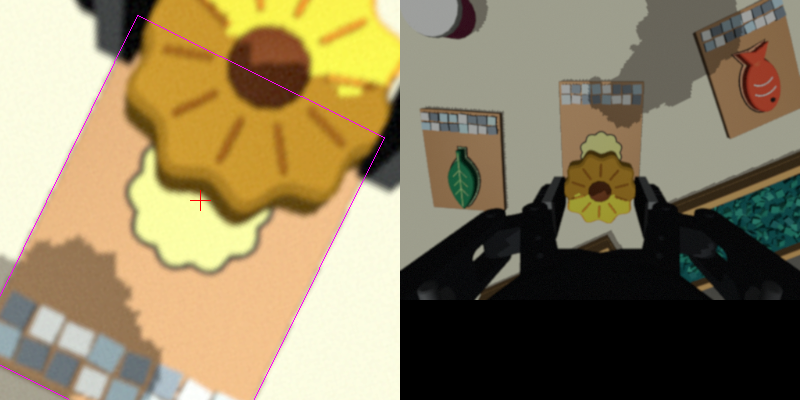

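```bash
python3 go.py .6482 -.116 .016 64
```

```text
phi now 64.04 turn units [ 0.0001 -0.      0.0002] rows>= 1.0
tcp [ 0.6288 -0.1077  0.1669] phi 64.04 tilt [ 0.0003 -0.0001] shift units [0.041 0.839 6.036] m [0.001  0.021  0.1509] rows>= 7.0 t 55.9 w 0.0465 j [-0.17  0.55  0.3   1.32 -0.    0.28]
```

```bash

python3 -m inch '[[0.041,0.4,0,0,0,0,0.2],[0,0.44,0.4,0,0,0,0.2],[0,0,0.9,0,0,0,0.2],[0,0,0.9,0,0,0,0.2],[0,0,0.9,0,0,0,0.2],[0,0,0.9,0,0,0,0.2],[0,0,0.8,0,0,0,0.2],[0,0,0.5,0,0,0,0.2]]'
python3 -m inch '[[0,0,0.3,0,0,0,0.2],[0,0,0.24,0,0,0,0.2],[0,0,0.1,0,0,0,0.2],[0,0,0.05,0,0,0,0.2],[0,0,0.03,0,0,0,0.2],[0,0,0,0,0,0,0.2],[0,0,0,0,0,0,0.2],[0,0,0,0,0,0,0.2]]'
python3 go.py .6482 -.116 .0155 64;python3 look.py w_flb2 .65 -.116 .01
cat > rz.py <<'E'
import sys
from meas import *
n,x,y,h=sys.argv[1],*map(float,sys.argv[2:5])
p,d,c=load(n)
o=ortho(c,p,x,y,.01,.05,.0001)
M=cv2.getRotationMatrix2D((500,500),-h,1); r=cv2.warpAffine(o,M,(1000,1000))
cv2.imwrite("pics/rz_%s.png"%n,cv2.convertScaleAbs(cv2.resize(r[300:1000,150:850],(700,700))[:600],alpha=1.7))
E
python3 rz.py w_flb2 .645 -.115 -26.2
```

```text
clock: 56.7
eef_pos: [0.6471, -0.1162, 0.0312]
tool_rot: [0.848, 0.53, -0.001, -0.001]
ft_force: [0.1, -0.8, -1.6]
grip_width: 0.0462
clock: 57.5
eef_pos: [0.6486, -0.1164, 0.0165]
tool_rot: [0.848, 0.53, 0.0, 0.0]
ft_force: [0.3, -0.4, -1.3]
grip_width: 0.0462
phi now 64.01 turn units [ 0.0002 -0.0001  0.0001] rows>= 1.0
tcp [ 0.6486 -0.1164  0.0165] phi 64.01 tilt [ 0.0007 -0.0001] shift units [ 0.008 -0.022  0.038] m [ 0.0002 -0.0005  0.001 ] rows>= 1.0 t 57.5 w 0.0462 j [-0.18  0.7   0.16  1.03  0.    0.28]
```

View pics/rz_w_flb2.png

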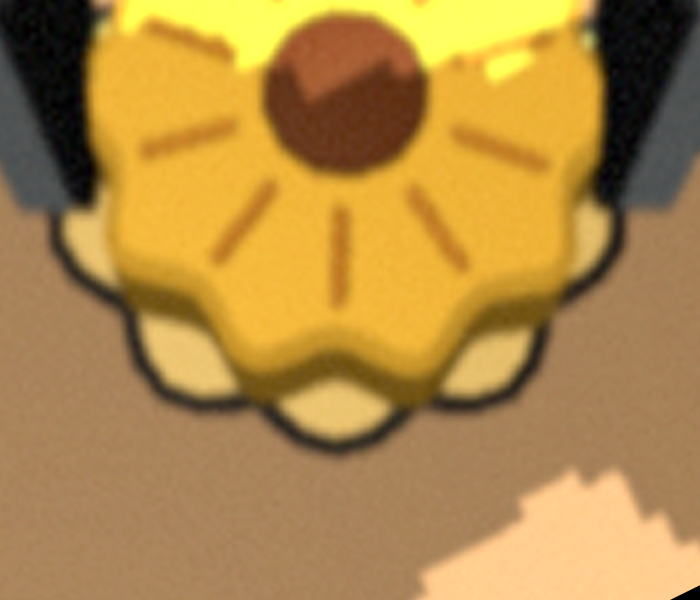

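```bash

python3 -m inch '[[0.024,0,0,0,0,0,0.2],[0,0,0,0,0,0.0444,0.2],[0,0,0,0,0,0.0444,0.2],[0,0,0,0,0,0,0.2],[0,0,0,0,0,0,0.2],[0,0,0,0,0,0,0.2],[0,0,0,0,0,0,0.2],[0,0,0,0,0,0,0.2]]'
python3 go.py .6482 -.116 .0155 48;python3 look.py w_flb3 .65 -.116 .01
python3 rz.py w_flb3 .645 -.115 -26.2
```

```text
clock: 58.35
eef_pos: [0.6486, -0.1159, 0.0161]
tool_rot: [0.913, 0.407, 0.0, 0.0]
ft_force: [0.2, -0.2, -1.6]
grip_width: 0.046
phi now 48.06 turn units [ 0.     -0.      0.0004] rows>= 1.0
tcp [ 0.6486 -0.1159  0.0161] phi 48.06 tilt [0. 0.] shift units [-0.016 -0.009  0.023] m [-0.0004 -0.0002  0.0006] rows>= 1.0 t 58.35 w 0.046 j [-0.18  0.71  0.16  1.03  0.    0.56]
```

View pics/rz_w_flb3.png

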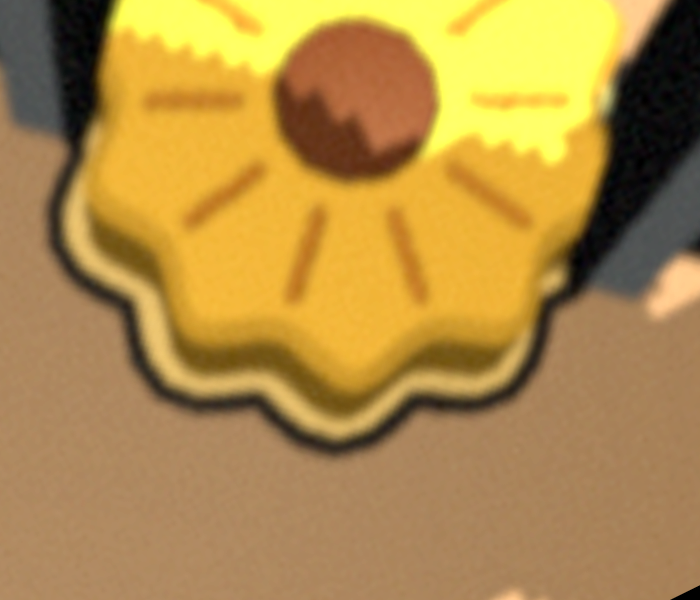

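```bash

python3 -m inch '[[0,0,0.02,0,0,0,0.2],[0,0,0.02,0,0,0,0.2],[0,0,0.015,0,0,0,0.2],[0,0,0.015,0,0,0,0.2],[0,0,0.005,0,0,0,0.2],[0,0,0,0,0,0,0.2],[0,0,0,0,0,0,0.2],[0,0,0,0,0,0,0.2]]'
python3 go.py .6482 -.116 .0145 48
```

```text
clock: 59.2
eef_pos: [0.6487, -0.1159, 0.0149]
tool_rot: [0.913, 0.407, 0.0, 0.0]
ft_force: [-2.8, -0.9, 4.8]
grip_width: 0.0462
phi now 48.03 turn units [ 0.0001 -0.0001  0.0002] rows>= 1.0
tcp [ 0.6487 -0.1159  0.0149] phi 48.03 tilt [ 0.0004 -0.0001] shift units [-0.016 -0.01   0.017] m [-0.0004 -0.0003  0.0004] rows>= 1.0 t 59.2 w 0.0462 j [-0.18  0.71  0.16  1.02 -0.    0.56]
```

```bash

python3 -m inch '[[0,0,0,0,0,0,0],[0,0,0,0,0,0,-0.08],[0,0,0,0,0,0,-0.12],[0,0,0,0,0,0,-0.2],[0,0,0,0,0,0,-0.35],[0,0,0,0,0,0,-0.6],[0,0,-0.1,0,0,0,-0.6],[0,0,-0.3,0,0,0,-0.6]]'
python3 -m inch '[[0,0,-0.6,0,0,0,-1],[0,0,-0.8,0,0,0,-1],[0,0,-0.8,0,0,0,-1],[0,0,-0.8,0,0,0,-1],[0,0,-0.8,0,0,0,-1],[0,0,-0.8,0,0,0,-1],[0,-0.2,-0.7,0,0,0,-1],[0,0,0,0,0,0,-1]]'
python3 -m inch '[[0,0,0,0,0,0,-1],[0,0,0,0,0,0,-1],[0,0,0,0,0,0,-1],[0,0,0,0,0,0,-1],[0,0,0,0,0,0,-1],[0,0,0,0,0,0,-1],[0,0,0,0,0,0,-1],[0,0,0,0,0,0,-1]]'
python3 look.py w_flb4 .648 -.116 .01; python3 chk.py w_flb4 flower .63 -.107 -26;python3 go.py .655 .108 .2 48
```

```text
clock: 60.0
eef_pos: [0.6478, -0.1157, 0.0234]
tool_rot: [0.913, 0.407, -0.001, -0.001]
ft_force: [-0.1, -1.0, -1.0]
grip_width: 0.0682
clock: 60.8
eef_pos: [0.6467, -0.1126, 0.1608]
tool_rot: [0.913, 0.407, 0.003, 0.002]
ft_force: [0.9, 0.0, -0.2]
grip_width: 0.0855
clock: 61.6
eef_pos: [0.6449, -0.1125, 0.1567]
tool_rot: [0.913, 0.407, 0.0, 0.0]
ft_force: [0.4, -0.1, -0.3]
grip_width: 0.0851
board [ 0.6309 -0.1065] hd -26.18 cost -0.0494 target [ 0.6488 -0.1153]
err mm -1.4 0.08 centroid 0.3 -0.21 27.512508392333984
phi now 48.02 turn units [ 0.     -0.      0.0001] rows>= 1.0
tcp [ 0.6449 -0.1125  0.1567] phi 48.02 tilt [0. 0.] shift units [ 6.828 -5.601 -1.732] m [ 0.1707 -0.14   -0.0433] rows>= 7.0 t 61.65 w 0.0854 j [-0.17  0.59  0.34  1.32  0.    0.56]
```

View pics/chk_w_flb4.png

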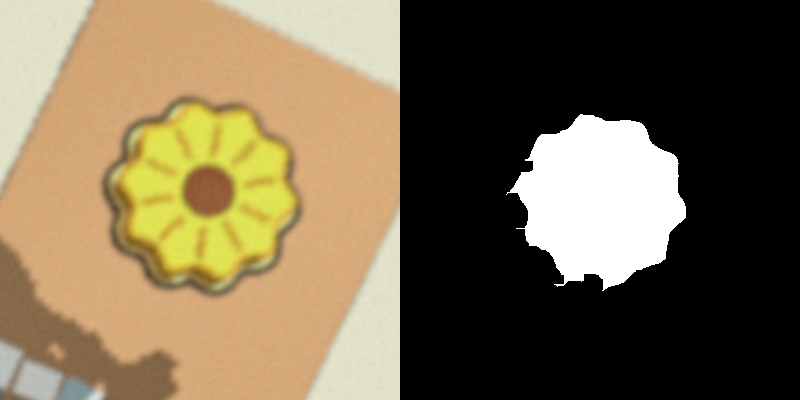

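View pics/w_flb4.png

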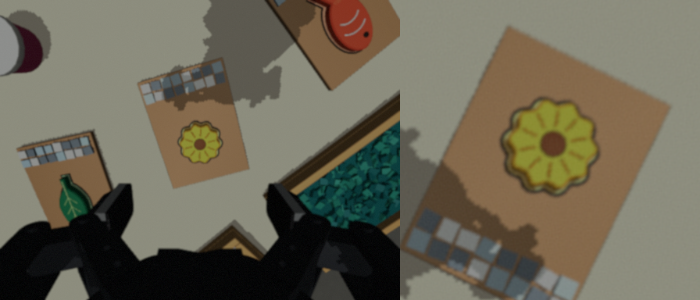

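```bash

python3 -m inch '[[0,0,-0.3,0,0,0.0445,-1],[0,0,-0.3,0,0,0.0445,-1],[0,0,-0.3,0,0,0.0445,-1],[0,0,-0.2,0,0,0.0445,-1],[0,0,0,0,0,0.0445,-1],[0,0,0,0,0,0.0445,-1],[0,0,0,0,0,0,-1],[0,0,0,0,0,0,-1]]'
python3 go.py .656 .04 .19 0
```

```text
clock: 62.45
eef_pos: [0.6449, -0.1125, 0.1842]
tool_rot: [1.0, 0.001, 0.0, -0.0]
ft_force: [0.1, 1.0, 0.2]
grip_width: 0.0853
phi now 0.13 turn units [-0.     -0.      0.0007] rows>= 1.0
tcp [ 0.6449 -0.1125  0.1842] phi 0.13 tilt [0. 0.] shift units [ 0.458 -6.099 -0.232] m [ 0.0115 -0.1525 -0.0058] rows>= 7.0 t 62.45 w 0.0853 j [-0.17  0.58  0.39  1.38  0.    1.4 ]
```

```bash

python3 -m inch '[[0.1,-0.9,0,0,0,0,-1],[0.1,-0.9,0,0,0,0,-1],[0.1,-0.9,0,0,0,0,-1],[0.1,-0.9,0,0,0,0,-1],[0,-0.9,0,0,0,0,-1],[0,-0.9,0,0,0,0,-1],[0,-0.6,0,0,0,0,-1],[0,0,0,0,0,0,-1]]'
python3 -m inch '[[0,0,0,0,0,0,-1],[0,0,0,0,0,0,-1],[0,0,0,0,0,0,-1],[0,0,0,0,0,0,-1],[0,0,0,0,0,0,-1],[0,0,0,0,0,0,-1],[0,0,0,0,0,0,-1],[0,0,0,0,0,0,-1]]'
python3 look.py w_fb7 .65 .109 .01; python3 chk.py w_fb7 fish .635 .109 -1;  NE=-1 python3 chk.py w_fb7 fish .635 .109 -1
python3 - <<'E'
from meas import *
p,d,c=load("w_fb7");print(-c["R"].T@c["t"])
o=ortho(c,p,.650,.109,.01,.05,.0001667)
cv2.imwrite("pics/fb7.png",cv2.convertScaleAbs(o,alpha=1.6))
E
```

```text
clock: 63.25
eef_pos: [0.6549, 0.0395, 0.1841]
tool_rot: [1.0, 0.002, -0.0, -0.0]
ft_force: [-0.6, -0.3, -0.4]
grip_width: 0.0854
clock: 64.05
eef_pos: [0.655, 0.0374, 0.1842]
tool_rot: [1.0, -0.0, 0.0, 0.0]
ft_force: [0.0, -0.9, -0.1]
grip_width: 0.0855
board [0.6368 0.1087] hd -0.69 cost -0.0475 target [0.6568 0.1084]
fish at [0.6588 0.1081] err along 2.06 across -0.34 mm ang -0.80 84.2235410854954 41.942397843344786
board [0.6378 0.1087] hd -0.73 cost -0.0464 target [0.6578 0.1084]
fish at [0.6587 0.1081] err along 0.89 across -0.32 mm ang -0.74 84.25864430621033 42.217554144358836
[0.65581064 0.10571093 0.32605841]
```

View pics/fb7.png

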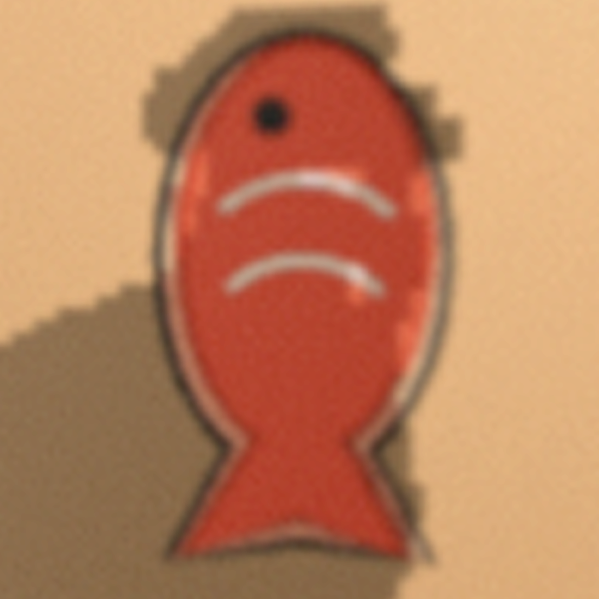

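```bash

python3 -m inch '[[-0.1,-0.95,0,0,0,0,-1],[-0.1,-0.95,0,0,0,0,-1],[-0.1,-0.95,0,0,0,0,-1],[-0.1,-0.95,0,0,0,0,-1],[-0.1,-0.95,0,0,0,0,-1],[-0.1,-0.95,0,0,0,0,-1],[-0.1,-0.95,0,0,0,0,-1],[-0.1,-0.95,0,0,0,0,-1]]'
python3 -m inch '[[0,-0.9,0,0,0,0,-1],[0,0,0,0,0,0,-1],[0,0,0,0,0,0,-1],[0,0,0,0,0,0,-1],[0,0,0,0,0,0,-1],[0,0,0,0,0,0,-1],[0,0,0,0,0,0,-1],[0,0,0,0,0,0,-1]]'
python3 look.py w_db7 .61 .32 .01; python3 chk.py w_db7 drop .600 .314 25;  NE=-1 python3 chk.py w_db7 drop .600 .314 25
python3 - <<'E'
from meas import *
p,d,c=load("w_db7");print(-c["R"].T@c["t"])
o=ortho(c,p,.625,.322,.01,.05,.0001667)
cv2.imwrite("pics/db7.png",cv2.convertScaleAbs(o,alpha=1.6))
E
```

```text
clock: 64.9
eef_pos: [0.6349, 0.2286, 0.1842]
tool_rot: [1.0, -0.0, 0.0, -0.0]
ft_force: [1.9, -0.8, 0.9]
grip_width: 0.0854
clock: 65.7
eef_pos: [0.6353, 0.2496, 0.1843]
tool_rot: [1.0, -0.001, 0.0, -0.0]
ft_force: [0.2, 0.0, -0.5]
grip_width: 0.0853
board [0.5997 0.3143] hd 24.96 cost -0.0496 target [0.6178 0.3227]
drop at [0.6178 0.3225] err along -0.10 across -0.21 mm ang -0.02 68.5986983290301 42.24483295029302
board [0.6006 0.3147] hd 24.95 cost -0.0444 target [0.6188 0.3232]
drop at [0.6178 0.3225] err along -1.18 across -0.23 mm ang 0.09 68.5799654192891 42.17347225994577
[0.636093   0.31780019 0.32615792]
```

View pics/db7.png

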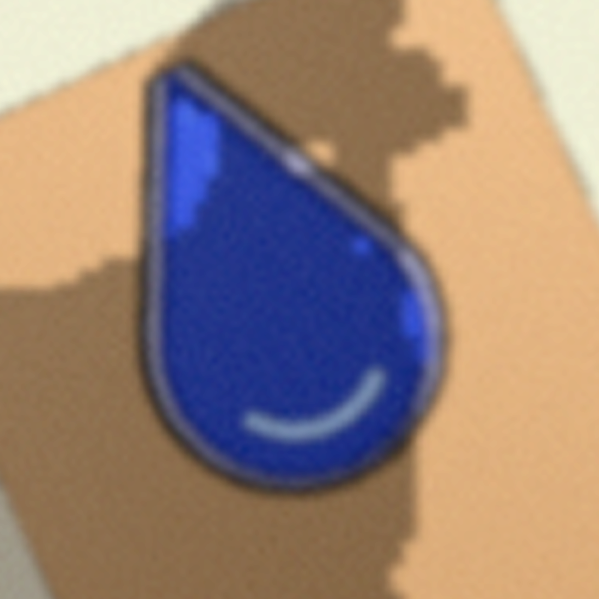

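```bash
python3 - <<'E'
from workcell import bot
import cv2
for n in("top","scene"):
    p,d=bot.camera(n);cv2.imwrite(f"pics/{n}_end.png",p)
E
```

```text
(no output)
```

View pics/top_end.png

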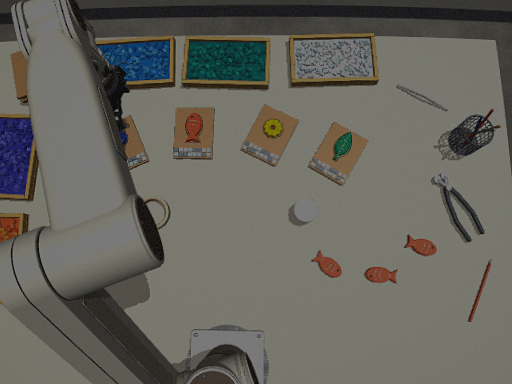

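View pics/scene_end.png

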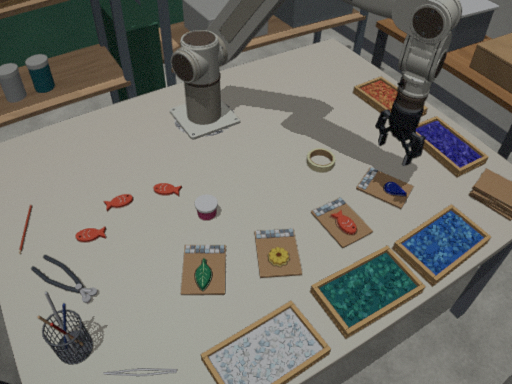

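The end pictures show all four pieces on their plaques: in the top view the fish is at (194,127), the flower at (272,127) and the leaf at (343,146). In the scene view the drop is at (396,188). The tub (304,211 top; 206,206 scene) and the tape (321,160 scene) are where they were at the start.

```bash
python3 -c "
from workcell import bot
print(bot.job_done())"
```

```text
the job is handed in; nothing more can be done
None
```

All four pieces, starting with the leftmost fish, then leaf, drop and flower, are on their own plaques, glazed side up and inside their outlines. I lowered each one until it just touched (4–6 N) before letting go. The job was handed in at about 66 s, with the gripper about 18 cm above the table and touching nothing.

**Last checks:** from the wrist camera, each piece is within about 1–2 mm and 1° of its target; the drop, leaf and flower show even margins.

**Where checks disagreed:**
- **Plaque edges:** measuring from the far or the near edge differs by 1–1.6 mm. The fish came out 0.9–2.1 mm towards its nose by that method. Its outline in the straight-down view suggests it is centred, with about 2.7 mm to spare at nose and tail.
- **Leaf:** its automatic length check failed because the stem was missed, so I judged it by eye from the margins.
- **Flower:** the circle fit read 1.4 mm off because of a ragged outline. Its centroid read 0.3 mm off.

The tub and tape looked unmoved in the end pictures.

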